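# Charge a sample cooler with cooling beads and load the vials

## Task

Get the sample cooler ready: with the scoop, never touching a bead with the fingers, move all the aluminium beads from the tub into the cooler's grey well, and stand every sample vial upright in a bore of the cooler, right to the bottom. Only when beads and vials are all in, switch the cooler on by pushing its lever fully over towards the well. Leave the scoop standing flat on the middle of its black mat, and the other things on the bench where they are.

Things in the scene. Friction and masses are not known exactly. Their poses are not given: they have to be found in the camera images.
- tub_floor (a point): Bead tub: fixed white open box, inside 270 (x) x 86 (y) x 45 mm deep, walls and floor 5 mm. The point is the centre of its inner floor, 5 mm above the bench; x along its length, z up. Its -x end is towards the robot (yaw within 0.2 rad). The beads start in the -x half or up to 30 mm past the middle; the last 100 mm at the +x end are empty: room to lower the scoop behind them.
- well (a point): Cold well of the sample cooler: open-topped grey square pan, inside 140 (x) x 135 (y) x 55 mm deep, walls 5 mm, rim 60 mm above the bench. The point is the centre of its inner floor, 5 mm above the bench, z up. Fixed to the bench, yaw within 0.2 rad. The white vial block is joined to its +y side. Cooler and tub may stand on either side of the robot.
- scoop_grip (a point): Steel scoop, 0.14 kg, on the mat, nose (-x, open) roughly to the robot. Tray 78 (x) x 78 (y) mm, 2 mm sheet, rear and side walls to 34 mm above its underside; holds about 4 beads. A black grip bar crosses above the tray between two side straps: 22 mm thick (x), 70 long (y), 30 high. The point is the middle of the bar, half-way up, over the tray's centre, 90 mm above its underside, 39 mm from the nose; z up.
- mat_top (a point): Scoop mat: thin black rubber rectangle, 150 (x) x 130 (y) x 4 mm, fixed on the bench. The point is the centre of its upper face, z up.
- bore1 (a point): Bore 1 of 3 in the white vial block (150 x 75 x 60 mm high) of the cooler: round hole 39 mm wide with a 3 mm chamfer, 40 mm deep. The point is the centre of its mouth, 60 mm above the bench, z up. The three bores lie in a row along x, 50 mm apart; any vial fits any bore.
- bore2 (a point): Bore 2 of 3 in the white vial block (150 x 75 x 60 mm high) of the cooler: round hole 39 mm wide with a 3 mm chamfer, 40 mm deep. The point is the centre of its mouth, 60 mm above the bench, z up. The three bores lie in a row along x, 50 mm apart; any vial fits any bore.
- bore3 (a point): Bore 3 of 3 in the white vial block (150 x 75 x 60 mm high) of the cooler: round hole 39 mm wide with a 3 mm chamfer, 40 mm deep. The point is the centre of its mouth, 60 mm above the bench, z up. The three bores lie in a row along x, 50 mm apart; any vial fits any bore.
- bead1_c (a point): Cooling bead: smooth aluminium ball, 32 mm across, 46 g. The point is its centre. It rolls, but not far: it rolls or slides out of the scoop once the nose points some 20 deg down. May be absent.
- bead2_c (a point): Cooling bead: smooth aluminium ball, 32 mm across, 46 g. The point is its centre. It rolls, but not far: it rolls or slides out of the scoop once the nose points some 20 deg down. May be absent.
- bead3_c (a point): Cooling bead: smooth aluminium ball, 32 mm across, 46 g. The point is its centre. It rolls, but not far: it rolls or slides out of the scoop once the nose points some 20 deg down. May be absent.
- bead4_c (a point): Cooling bead: smooth aluminium ball, 32 mm across, 46 g. The point is its centre. It rolls, but not far: it rolls or slides out of the scoop once the nose points some 20 deg down. May be absent.
- bead5_c (a point): Cooling bead: smooth aluminium ball, 32 mm across, 46 g. The point is its centre. It rolls, but not far: it rolls or slides out of the scoop once the nose points some 20 deg down. May be absent.
- bead6_c (a point): Cooling bead: smooth aluminium ball, 32 mm across, 46 g. The point is its centre. It rolls, but not far: it rolls or slides out of the scoop once the nose points some 20 deg down. May be absent.
- bead7_c (a point): Cooling bead: smooth aluminium ball, 32 mm across, 46 g. The point is its centre. It rolls, but not far: it rolls or slides out of the scoop once the nose points some 20 deg down. May be absent.
- bead8_c (a point): Cooling bead: smooth aluminium ball, 32 mm across, 46 g. The point is its centre. It rolls, but not far: it rolls or slides out of the scoop once the nose points some 20 deg down. May be absent.
- vial1_c (a point): Sample vial: upright amber glass cylinder with a white cap of the same diameter, 34 mm across and 90 mm tall, about 90 g. The point is its centre, 45 mm above its foot; z towards the cap. May be absent.
- vial2_c (a point): Sample vial: upright amber glass cylinder with a white cap of the same diameter, 34 mm across and 90 mm tall, about 90 g. The point is its centre, 45 mm above its foot; z towards the cap. May be absent.
- vial3_c (a point): Sample vial: upright amber glass cylinder with a white cap of the same diameter, 34 mm across and 90 mm tall, about 90 g. The point is its centre, 45 mm above its foot; z towards the cap. May be absent.
- switch (a joint): The cooler's on-off lever, on the robot's side (-x) of the well: 0 off (leaning 0.5 rad to the well's -x), 1.0 on (leaning 0.5 rad to its +x, towards the well). It starts at 0 to 0.15, swings about an axis along the well's y, 22 mm above the bench, 115 mm from the well's centre in -x, and stays where it is left; 1 to 2 N at the tip moves it. Called on above 0.8.
- switch_tip (a point): Centre of the black ball, 26 mm across, at the tip of the lever: 80 mm from the lever's axis on a 10 mm rod. It moves with the lever, about 77 mm along the well's x from off to on, at 90 to 102 mm above the bench.
- dish: Bystander: flat glass dish 80 mm across, 16 mm high; origin under its centre.
- reagent: Bystander: amber bottle, 60 mm across, 120 mm tall; origin under its centre.
- tape: Bystander: roll of paper tape lying flat, 84 mm across, 24 mm high; origin under its centre.
Not all that is in view belongs to the job. What is shaped like the part that bears bead1_c but blue is not meant.

How it is judged:
By the outcome, as a careful person would: the job done as asked, in the order asked, and still so for the second after the job is handed in, with the robot touching nothing.
Of bead1, bead2, bead3, bead4, bead5, bead6, bead7, bead8 only 6 to 8 are there at a start; the rules pass over those that are not, and their reading is None.
Of vial1, vial2, vial3 only 2 to 3 are there at a start; the rules pass over those that are not, and their reading is None.
At some moment in a run one of scoop may be knocked a few centimetres aside while the robot is not near it.
It also fails if it takes over 210 s, if anything falls off the work surface, if the arm or the gripper's body presses on something with over 40 N, if the wrist force passes 120 N, or if a joint passes its speed limit or range.

## Robot

A 6-joint arm with a two-finger parallel gripper is mounted at the origin on the work surface. World frame = base frame: x ahead of the robot, y to its left, z up, the work surface at z = 0. Lengths are in mm, angles in rad, forces in N, time in s.
With the tool pointing down it reaches from about 300 to 775 mm from the base axis. Payload 14.6 kg.
Tool frame: the origin (TCP) lies at the very end of the fingers, on their centre line; the grasp point (between the pads) lies 19 mm behind it; z points along the fingers, y is the direction in which the jaws open and shut (so a half turn about z gives the same grasp; the last joint's range is limited). The gripper opens to 94 mm and grips with 3 to 60 N. Pads are 16 mm wide; open, the fingers measure 119 mm over their backs; the gripper's body (75 mm by 177 mm) begins 78 mm behind the grasp point.
Start: joints at [-1.342, 0.3, 1.521, -0, 1.321, -0.067], TCP at [160.321, -526.105, 205.446] pointing down, gripper open.
Joint ranges: [-3.03, 3.03], [-0.79, 2.21], [0.23, 2.52], [-1.04, 4.18], [0, 3.07], [-2.55, 2.55]. Speed limits (rad/s): [2.22, 2.22, 2.57, 3.14, 3.14, 3.14].

## Interface

Orientations are given as [roll, pitch, yaw] about the fixed x, y, z axes, in that order (R = Rz(yaw) Ry(pitch) Rx(roll)).
In Python, from cell import manip gives the robot as it stands.
- The arm moves only by the shell command python3 -m inch 'ROWS' [FORCE]. ROWS is a JSON object of lists of equal length, an entry for each row: "grip": the opening, from -1 (shut) to 1 (fully open), so that 0 is half open; "travel": the shift along the world's x, y, z in cm, a list of three; "turn": the turn, a rotation vector about the world's x, y, z in degrees, a list of three. A call has 1 to 10 rows; each row is the pose to reach, as a shift and turn from the pose measured when the call began; what a row does not reach only later rows make up. A row lasts 1/8 s, in which the tool goes at most 62.5 mm and 10.7 degrees, less where a joint would pass 70% of its speed; a pose out of reach is approached as far as the arm can. A call with a gripper value outside its range is refused whole. The fingers move at their own pace and stop on an object; FORCE is the grip in N (left out, the last holds). Time passes only in rows, so rows that repeat a pose let the fingers close. It gives the time, the measured TCP pose, the force and the opening at its end, in the units of the state.
- manip.read_state(): the state, without advancing time (a new reading comes with each control period).
- manip.camera(name): name is "scene" or "top" or "wrist"; returns (picture, depth): 420x560x3 uint8, red, green, blue; 420x560 float32, mm along the optical axis (not along the pixel's ray), 0 where there is no reading.
- manip.calibration(name): a dict with "fx", "fy", "cx", "cy" (pixels), "world_from_camera" (4x4, takes a point from camera to world coordinates). Camera axes: x right, y up, looking along -z (the intrinsics and any distortion apply to the point x, -y, -z); pixel columns grow to the right and rows downward; lengths in mm; the calibration is good to about 2 mm. The wrist camera is an equidistant fisheye: a pixel r from the principal point sees the ray r / f radians off the axis. A picture is of the moment at which its call begins: read the wrist's pose just before it. calibration takes no time and is no camera call; for the wrist camera it gives the pose at the moment of the call.
- manip.sign_off(): hands the job in, once; it reports no verdict.
Trained networks look in the newest picture that a camera, given by its name, has taken for a name from the list of things; names that differ only in an ending like _2 or _b are one class to them, and where a whole thing is asked for, a point or a joint stands for the part that bears it (a point fixed in the world has none). Each returns a list of dicts, best first, with "p" (0 to 1); they miss things now and then, are a little off and sometimes report something else, mostly with a low value. They report only what shows in the picture. A call takes as long as a camera call. They do not tell look-alikes from the thing itself.
- manip.look_for(camera, label): "bbox" ([left, top, right, bottom] in pixels, round what is visible of it).
The state is a dict: "clock": time; "joints": joint angles; "qd": joint speeds; "effort": joint torques, N m; "eef_pos": TCP position; "eef_rot": TCP orientation; "wrist_force": force on the tool from outside, world axes, zero at the start; "moment": the same for the moment, N m; "finger_gap": finger opening in mm.
Only numpy, scipy, OpenCV 4.12 (cv2) and the standard library are available. Lean on these libraries where they do the work, as an engineer would, in place of code of your own. Each camera call takes 0.05 s, during which the arm holds its last target.

## Working session

There is one attempt and no reset: what is moved stays moved. The work goes in short steps, Python scripts to look and compute and a shell command to move; the robot and the scene stay as the last step left them, time stands still between calls to the robot, and variables do not carry over. Pictures are saved under pics/ and viewed, and the job is handed in when it is done.

```bash
ls; mkdir -p pics
cat > h.py <<'E'
import numpy as np, cv2
from cell import manip
def snap(name,fn):
    p,d=manip.camera(name)
    cv2.imwrite('pics/'+fn+'.png',cv2.cvtColor(p,cv2.COLOR_RGB2BGR))
    return p,d
def px2w(name,u,v,z,c=None):
    c=c or manip.calibration(name);T=np.array(c['world_from_camera'])
    x=(u-c['cx'])/c['fx'];y=(v-c['cy'])/c['fy']
    if name=='wrist':
        r=np.hypot(x,y);k=np.tan(r)/r if r>1e-9 else 1;x*=k;y*=k
    d=T[:3,:3]@np.array([x,-y,-1]);o=T[:3,3]
    return o+d*(z-o[2])/d[2]
def dep2w(name,d,c=None):
    c=c or manip.calibration(name);T=np.array(c['world_from_camera'])
    v,u=np.mgrid[0:d.shape[0],0:d.shape[1]]
    x=(u-c['cx'])/c['fx'];y=(v-c['cy'])/c['fy']
    if name=='wrist':
        r=np.hypot(x,y)+1e-9;k=np.tan(r)/r;x=x*k;y=y*k
    P=np.stack([x*d,-y*d,-d],-1)
    W=P@T[:3,:3].T+T[:3,3]; W[d<=0]=np.nan
    return W
E
python3 - <<'E'
from h import *
s=manip.read_state();print(s)
for n in ('scene','top'):
    p,d=snap(n,n+'0');c=manip.calibration(n);print(n,c)
    np.save('d_'+n,d)
E
```

```text
pics
{'clock': 0.0, 'joints': array([-1.34160680e+00,  3.00471893e-01,  1.52158872e+00,  3.35525670e-06,
        1.32071435e+00, -6.65869508e-02]), 'qd': array([-1.39514350e-04, -3.46697150e-04, -8.48870657e-04,  9.59125898e-04,
       -4.09120684e-05, -1.05143073e-04]), 'effort': array([ 8.44943643e-04, -5.31805515e+01, -3.52733016e+01,  7.08505232e-02,
        2.44133722e-02, -7.73636907e-05]), 'eef_pos': array([ 160.25886021, -525.85162826,  204.88266932]), 'eef_rot': array([-3.14041318e+00, -8.19108187e-05,  2.95775596e-01]), 'wrist_force': array([-0.15357032,  0.0356216 , -0.12002782]), 'moment': array([-0.03981596, -0.00626627, -0.00254147]), 'finger_gap': 93.7747974033575}
scene {'fx': 482.1881425733518, 'fy': 482.1881425733518, 'cx': 267.99991724812395, 'cy': 201.53060000392742, 'world_from_camera': array([[-6.30666393e-01, -5.76604711e-01,  5.19410154e-01,
         1.16784244e+03],
       [ 7.76041035e-01, -4.72451963e-01,  4.17791163e-01,
         4.63656067e+02],
       [ 4.49599398e-03,  6.66570439e-01,  7.45428492e-01,
         9.50609879e+02],
       [ 0.00000000e+00,  0.00000000e+00,  0.00000000e+00,
         1.00000000e+00]])}
top {'fx': 495.5707797585459, 'fy': 495.5707797585459, 'cx': 277.72715439473535, 'cy': 209.30824926660168, 'world_from_camera': array([[ 1.04932169e-02,  9.92736492e-01, -1.19850530e-01,
         4.56869692e+02],
       [-9.99783435e-01,  1.25700235e-02,  1.65854635e-02,
         1.17518196e+01],
       [ 1.79715189e-02,  1.19650540e-01,  9.92653400e-01,
         1.14093307e+03],
       [ 0.00000000e+00,  0.00000000e+00,  0.00000000e+00,
         1.00000000e+00]])}
```

View pics/top0.png

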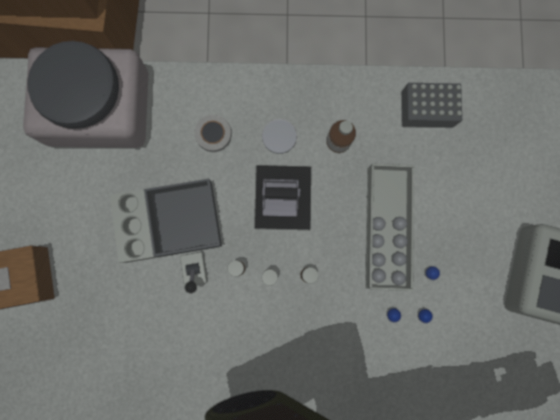

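View pics/scene0.png

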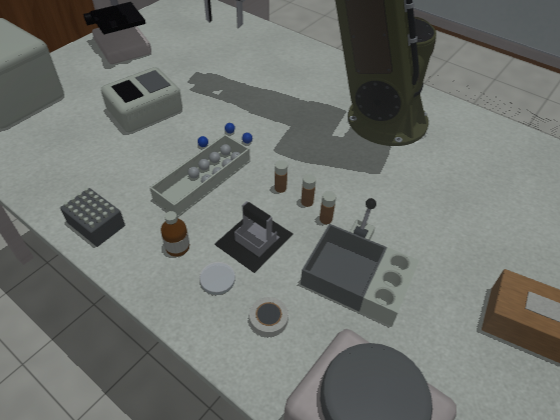

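Run:
```python
from h import *
for l in ['bead1_c','vial1_c','scoop_grip','switch_tip','dish','reagent','tape']:
    for r in manip.look_for('top',l): print(l,np.round(r['p'],2),np.round(r['bbox']))
print(manip.read_state()['clock'])
```

```text
bead1_c 0.72 [425. 269. 442. 281.]
bead1_c 0.69 [387. 310. 401. 321.]
bead1_c 0.59 [390. 270. 404. 286.]
bead1_c 0.53 [418. 309. 427. 323.]
vial1_c 0.7 [251. 161. 314. 232.]
vial1_c 0.52 [261. 268. 277. 283.]
switch_tip 0.61 [186. 270. 196. 294.]
dish 0.8 [265. 114. 295. 154.]
dish 0.45 [110. 180. 221. 291.]
reagent 0.79 [323. 120. 355. 149.]
tape 0.71 [194. 115. 231. 154.]
tape 0.4 [323. 121. 355. 153.]
0.45
```

The top picture shows 8 beads in the tub (rows at v≈224, 241, 258 and 277, u≈378/400) and three blue decoys outside it. The three vial caps are at (236,268), (270,276) and (310,274). The scoop is on its mat at (283,197), the cooler well at (183,217) with its bores at u≈132, and the lever ball at (190,287).

Run:
```python
from h import *
d=np.load('d_top.npy');W=dep2w('top',d);p=cv2.imread('pics/top0.png')
z=W[...,2]
print('bench z',np.nanmedian(z[300:340,300:380]))
def rect(m,name):
    m=m.astype(np.uint8)
    n,lab,st,_=cv2.connectedComponentsWithStats(m)
    for i in range(1,n):
        if st[i,4]>25:
            pts=W[lab==i][:,:2].astype(np.float32);zz=z[lab==i]
            (cx,cy),(w,h),a=cv2.minAreaRect(pts)
            print(name,'c',round(cx,1),round(cy,1),'wh',round(w,1),round(h,1),'a',round(a,1),'z',np.round(np.percentile(zz,[5,50,95]),1),'mean',pts.mean(0).round(1),'bb',st[i,:4],'n',st[i,4])
def box(u0,v0,u1,v1):
    b=np.zeros(z.shape,bool);b[v0:v1,u0:u1]=1;return b
rect(box(360,155,420,300)&(z>40)&(z<60),'tub rim')
rect(box(360,155,420,300)&(z>25),'tub+beads')
for lo,hi in((52,70),):
  rect(box(105,170,225,270)&(z>lo)&(z<hi),'cooler')
rect(box(105,170,225,270)&(z<12)&(z>2),'well floor')
rect(box(105,170,160,270)&(z<45)&(z>10),'bores')
rect(box(220,250,330,295)&(z>75),'vials')
rect(box(170,245,210,300)&(z>40),'lever')
rect(box(250,160,320,235)&(z>85),'scoop bar')
rect(box(250,160,320,235)&(z>15),'scoop')
g=p.max(2)
rect(box(250,160,320,235)&(g<60),'mat dark')
rect(box(360,155,420,300)&(z>26)&(z<40),'beads')
# tall bystanders
rect(box(320,110,365,160)&(z>30),'reagent'); rect(box(190,110,235,160)&(z>12),'tape'); rect(box(260,110,300,160)&(z>8),'dish')
```

```text
bench z 1.0792563793879708
tub rim c 554.7 -259.5 wh 98.5 280.1 a 88.2 z [41.5 49.8 53.8] mean [ 556.9 -260.2] bb [368 164  46 127] n 1025
tub+beads c 554.7 -259.5 wh 98.5 280.1 a 88.2 z [27.2 38.7 53. ] mean [ 541.7 -254.9] bb [367 164  47 127] n 2183
tub+beads c 562.6 -283.6 wh 29.6 29.7 a 88.3 z [26.1 33.4 38.6] mean [ 562.8 -281.9] bb [393 217  14  14] n 147
tub+beads c 483.4 -279.2 wh 29.1 28.5 a 1.5 z [26.9 33.6 38.6] mean [ 482.9 -279.2] bb [392 252  14  14] n 144
tub+beads c 441.2 -278.4 wh 28.8 28.6 a 1.0 z [26.2 33.8 38.7] mean [ 440.4 -276.8] bb [392 271  14  14] n 151
cooler c 561.5 242.1 wh 151.0 221.0 a 10.4 z [56.  61.  64.5] mean [554.2 281.4] bb [109 179 111  84] n 2445
well floor c 670.0 365.0 wh 20.4 13.6 a 23.4 z [2.3 3.6 5.7] mean [670.  364.2] bb [114 170   8  10] n 30
well floor c 656.7 345.2 wh 49.4 105.6 a 15.1 z [2.1 3.1 5.5] mean [653.  344.6] bb [105 170  45  27] n 316
well floor c 664.8 280.4 wh 45.4 21.2 a 46.3 z [2.2 3.5 6.2] mean [666.5 281.7] bb [147 170  15  17] n 68
well floor c 674.7 209.7 wh 31.4 20.5 a 70.5 z [2.1 2.7 4.9] mean [673.7 207.3] bb [
[... 3464 characters left out ...]
33.4 38.6] mean [ 480.6 -232.1] bb [372 253  14  14] n 147
beads c 483.4 -279.2 wh 29.1 28.5 a 1.5 z [27.8 33.6 38.3] mean [ 482.9 -279.4] bb [392 252  14  14] n 138
beads c 444.9 -233.6 wh 28.0 28.7 a 45.4 z [27.7 34.  37.8] mean [ 445.  -232.7] bb [372 269  14  14] n 142
beads c 441.2 -278.4 wh 28.8 28.6 a 1.0 z [27.4 33.9 38.3] mean [ 440.4 -277.2] bb [392 271  14  14] n 144
reagent c 757.1 -146.5 wh 60.1 58.4 a 67.1 z [ 41.9  85.1 122.4] mean [ 749.3 -142.4] bb [327 120  29  31] n 692
tape c 768.3 146.0 wh 82.4 82.6 a 28.9 z [20.8 25.  28.7] mean [767.3 145.7] bb [194 115  37  37] n 1046
dish c 765.6 -8.2 wh 81.1 79.3 a 0.9 z [13.7 17.2 20.9] mean [764.8  -7.7] bb [262 119  35  35] n 947
```

Run:
```python
from h import *
p=cv2.imread('pics/top0.png')
a=cv2.resize(p[155:305,105:325],None,fx=3.6,fy=3.6,interpolation=cv2.INTER_CUBIC);cv2.imwrite('pics/za.png',a)
b=cv2.resize(p[155:305,355:455],None,fx=4,fy=4,interpolation=cv2.INTER_CUBIC);cv2.imwrite('pics/zb.png',b)
```

```text
(no output)
```

View pics/za.png

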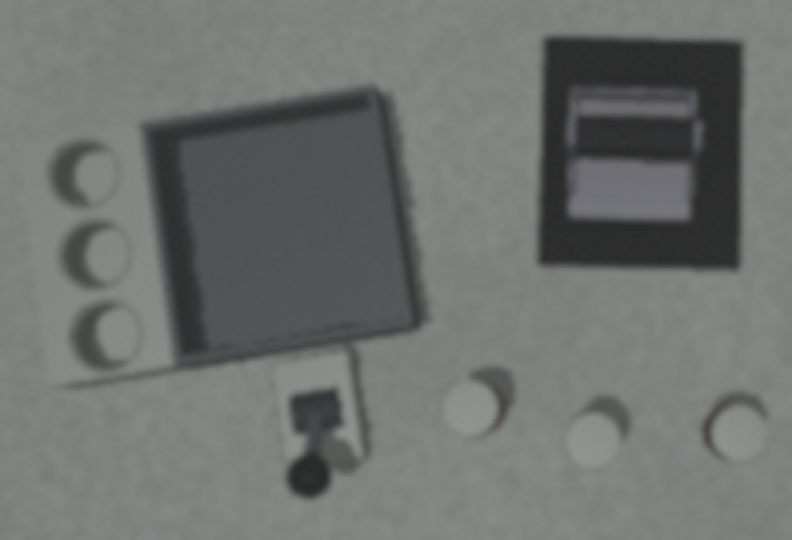

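View pics/zb.png

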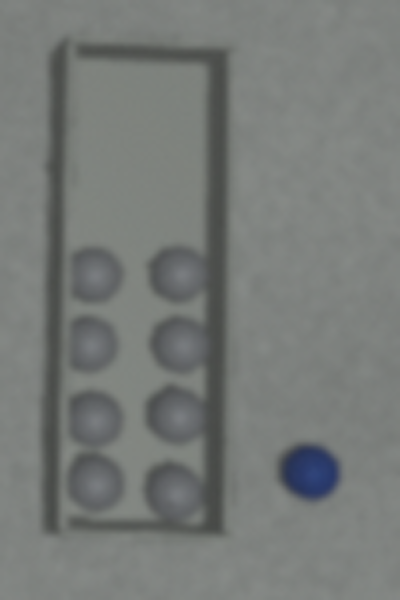

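```bash
cat >> h.py <<'E'
def seg(W,m,name,minn=25,c=True):
    n,lab,st,_=cv2.connectedComponentsWithStats(m.astype(np.uint8))
    for i in range(1,n):
        if st[i,4]>minn:
            pts=W[lab==i];q=pts[:,:2].astype(np.float32)
            (cx,cy),(w,h),a=cv2.minAreaRect(q);(ex,ey),r=cv2.minEnclosingCircle(q)
            print(name,'rc',round(cx,1),round(cy,1),'wh',round(w,1),round(h,1),'a',round(a,1),'circ',round(ex,1),round(ey,1),round(r,1),'med',np.median(pts,0).round(1),'n',st[i,4])
def wb(W,x0,x1,y0,y1,z0,z1):
    return (W[...,0]>x0)&(W[...,0]<x1)&(W[...,1]>y0)&(W[...,1]<y1)&(W[...,2]>z0)&(W[...,2]<z1)
E
python3 - <<'E'
from h import *
for n in('scene','top'):
    d=np.load(f'd_{n}.npy');W=dep2w(n,d);print(n)
    seg(W,wb(W,380,500,-130,130,84,97),'vial')
    seg(W,wb(W,400,500,130,220,60,120),'lever')
    seg(W,wb(W,460,660,150,400,55,66),'rim')
    seg(W,wb(W,400,700,-330,-200,43,58),'tub')
    seg(W,wb(W,550,720,-80,60,95,120),'bar')
    print('bench',np.nanmedian(W[wb(W,500,600,-150,-120,-10,10)][:,2]))
    # bores: holes in block top at mouth
    T=wb(W,460,660,250,400,55,66);pts=W[T][:,:2]
    G=np.zeros((160,200),np.uint8)
    ij=np.round((pts-[460,250])).astype(int)
    for x,y in ij:
        if 0<=x<200 and 0<=y<150: G[min(y,159),x]=255
    G=cv2.morphologyEx(G,cv2.MORPH_CLOSE,np.ones((7,7),np.uint8))
    c,_=cv2.findContours(255-G,cv2.RETR_LIST,cv2.CHAIN_APPROX_NONE)
    for k in c:
        if 300<cv2.contourArea(k)<3000:
            e=cv2.fitEllipse(k);print('hole',e[0][0]+460,e[0][1]+250,e[1])
E
```

```text
scene
vial rc 448.7 -75.5 wh 32.4 33.9 a 1.1 circ 448.0 -77.7 19.3 med [449.6 -74.2  89. ] n 105
vial rc 443.3 10.5 wh 33.3 31.9 a 68.6 circ 442.1 9.9 17.7 med [443.5  11.3  88.9] n 113
vial rc 460.6 83.4 wh 31.1 34.9 a 82.6 circ 460.2 81.5 18.2 med [462.   83.   88.8] n 125
lever rc 426.3 173.8 wh 23.6 30.8 a 85.8 circ 427.0 174.2 16.4 med [429.4 176.6  94.3] n 137
rim rc 563.0 243.1 wh 155.4 216.2 a 10.3 circ 564.2 243.2 131.4 med [562.  296.1  59. ] n 1901
tub rc 556.5 -259.8 wh 103.0 283.5 a 88.8 circ 557.9 -258.3 147.1 med [ 571.8 -251.6   47.8] n 659
bar rc 621.7 -11.3 wh 79.4 24.9 a 89.0 circ 621.6 -11.3 40.2 med [624.9  -8.  107.3] n 335
bench -0.4352783019837716
hole 600.0969696044922 321.5330505371094 (38.59699630737305, 39.39488983154297)
hole 551.6078414916992 312.6677894592285 (38.685943603515625, 39.613128662109375)
hole 501.99755859375 303.83446884155273 (38.29991912841797, 39.038917541503906)
hole 593.2723083496094 263.2556343078613 (28.008691787719727, 184.71006774902344)
top
vial rc 457.3 82.7 wh 31.4 29.7 a 1.4 circ 458.0 82.8 16.5 med [458.2  82.8  91.3] n 194
via
[... 293 characters left out ...]
3.4 24.0 a 37.1 circ 423.1 176.4 17.7 med [420.4 174.4 101.5] n 146
rim rc 561.1 244.2 wh 150.9 216.9 a 10.3 circ 561.1 244.1 131.0 med [550.8 297.   61.1] n 2150
tub rc 554.7 -259.5 wh 98.5 280.1 a 88.2 circ 554.9 -259.3 146.7 med [ 558.4 -263.2   50.2] n 933
bar rc 618.5 -11.1 wh 77.9 22.8 a 89.3 circ 617.7 -11.1 39.5 med [617.6 -12.  109.9] n 401
bench 1.1754646441556815
hole 596.8713684082031 321.78881072998047 (37.99903869628906, 38.87910079956055)
hole 548.2714157104492 312.6323699951172 (37.98910140991211, 40.37578201293945)
hole 499.1537208557129 303.4805793762207 (37.657997131347656, 39.11916732788086)
hole 593.7264709472656 263.4767961502075 (28.024442672729492, 190.08302307128906)
```

```bash
python3 -m inch '{"grip":[0.3,0.3,0.3,0.3,0.3,0.3,0.3,0.3,0.3,0.3],"travel":[[2.5,5.5,0],[8,16,0],[14,28,0],[19,40,0],[25,51,0],[29.9,60.9,0],[29.9,60.9,0],[29.9,60.9,-2],[29.9,60.9,-2],[29.9,60.9,-2]],"turn":[[0,0,-6.6],[0,0,-6.6],[0,0,-6.6],[0,0,-6.6],[0,0,-6.6],[0,0,-6.6],[0,0,-6.6],[0,0,-6.6],[0,0,-6.6],[0,0,-6.6]]}' 20
python3 - <<'E'
from h import *
c=manip.calibration('wrist');p,d=snap('wrist','w1');W=dep2w('wrist',d,c)
print(manip.read_state()['eef_pos'])
seg(W,wb(W,380,500,-130,130,82,100),'vial')
E
```

```text
clock: 1.7
eef_pos: [435.1, 34.7, 190.2]
eef_rot: [3.141, -0.001, 0.181]
wrist_force: [0.4, -1.2, 0.7]
finger_gap: 61.1
[436.60025926  39.75125281 189.40794314]
vial rc 459.5 80.6 wh 32.6 32.3 a 25.4 circ 459.1 80.8 16.7 med [459.8  80.4  90. ] n 1092
vial rc 441.3 9.0 wh 33.1 31.0 a 11.5 circ 441.3 9.3 16.7 med [442.4   9.5  90.1] n 1025
vial rc 446.5 -76.4 wh 33.3 32.3 a 54.4 circ 447.0 -76.2 17.3 med [447.7 -74.6  89.9] n 930
```

View pics/w1.png

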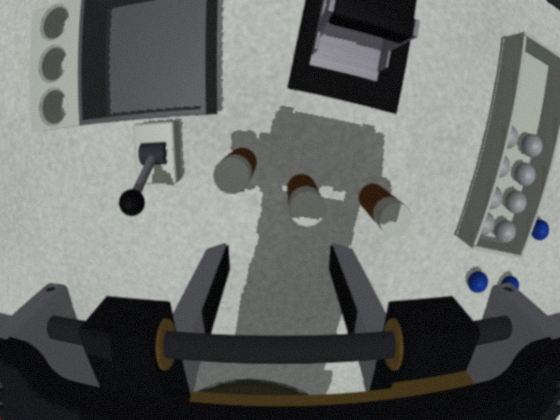

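The wrist view shows the three vials ahead of the fingers at (235,170), (303,200) and (385,210), free of neighbours. I'll finish the approach and grasp the left one.

```bash
python3 -c "
from h import *
print(manip.read_state()['eef_pos'])"; python3 -m inch '{"grip":[0.3,0.3,0.3,0.3],"travel":[[2.3,4.3,0],[2.3,4.3,0],[2.3,4.3,0],[2.3,4.3,0]],"turn":[[0,0,0],[0,0,0],[0,0,0],[0,0,0]]}'
```

```text
[436.60025926  39.75125281 189.40794314]
clock: 2.25
eef_pos: [459.4, 81.8, 189.6]
eef_rot: [-3.14, -0.001, 0.183]
wrist_force: [-0.7, 0.0, -0.3]
finger_gap: 61.5
```

```bash
python3 -m inch '{"grip":[0.3,0.3,0.3,0.3,-1,-1,-1,-1,-1],"travel":[[0,0.04,-5],[0,0.04,-10],[0,0.04,-13],[0,0.04,-13.8],[0,0.04,-13.8],[0,0.04,-13.8],[0,0.04,-13.8],[0,0.04,-13.8],[0,0.04,-13.8]],"turn":[[0,0,0],[0,0,0],[0,0,0],[0,0,0],[0,0,0],[0,0,0],[0,0,0],[0,0,0],[0,0,0]]}' 20
python3 -m inch '{"grip":[-1,-1,-1,-1,-1],"travel":[[0,0,3],[0,0,8],[0,0,13],[0,0,13],[0,0,13]],"turn":[[0,0,0],[0,0,0],[0,0,0],[0,0,0],[0,0,0]]}'
```

```text
clock: 3.38
eef_pos: [459.9, 82.2, 52.5]
eef_rot: [-3.141, -0.003, 0.183]
wrist_force: [-0.7, -1.2, 6.9]
finger_gap: 33.5
clock: 4.0
eef_pos: [459.5, 82.2, 181.7]
eef_rot: [-3.14, -0.002, 0.183]
wrist_force: [0.3, 0.5, -1.9]
finger_gap: 33.9
```

```bash
python3 -m inch '{"grip":[-1,-1,-1,-1,-1,-1,-1,-1,-1],"travel":[[2,4,0],[5,9,0],[8,14,0],[11,19,0],[13.9,23.95,0],[13.9,23.95,0],[13.9,23.95,0],[13.9,23.95,0],[13.9,23.95,0]],"turn":[[0,0,0],[0,0,0],[0,0,0],[0,0,0],[0,0,0],[0,0,0],[0,0,0],[0,0,0],[0,0,0]]}'
python3 - <<'E'
from h import *
c=manip.calibration('wrist');p,d=snap('wrist','w2');W=dep2w('wrist',d,c)
s=manip.read_state();print(s['eef_pos'],s['wrist_force'])
T=wb(W,440,660,250,400,55,66);pts=W[T][:,:2]
G=np.zeros((160,220),np.uint8)
for x,y in np.round((pts-[440,250])).astype(int): G[y,x]=255
G=cv2.morphologyEx(G,cv2.MORPH_CLOSE,np.ones((5,5),np.uint8))
c,_=cv2.findContours(255-G,cv2.RETR_LIST,cv2.CHAIN_APPROX_NONE)
for k in c:
    if 300<cv2.contourArea(k)<3000:
        e=cv2.fitEllipse(k);print('hole',e[0][0]+440,e[0][1]+250,e[1])
E
```

```text
clock: 5.12
eef_pos: [598.5, 320.9, 182.3]
eef_rot: [-3.14, -0.002, 0.182]
wrist_force: [0.5, 0.2, -1.0]
finger_gap: 33.7
[598.48118821 321.06597085 182.33330454] [-0.12010871  0.790763   -1.49397982]
```

View pics/w2.png

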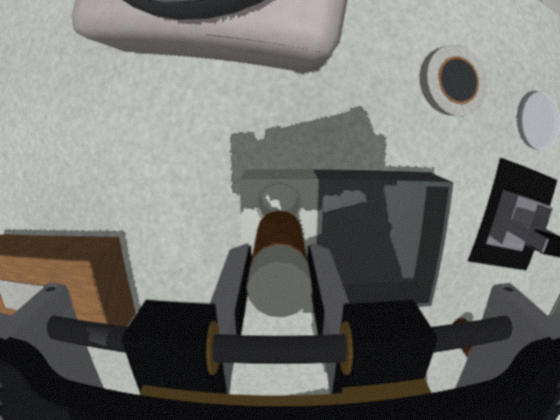

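The vial hangs over the far bore, whose rim shows at (278,195). Going down.

```bash
python3 -m inch '{"grip":[-1,-1,-1,-1,-1,-1,-1],"travel":[[0,0.05,-4],[0,0.05,-6.5],[0,0.05,-7.5],[0,0.05,-8.5],[0,0.05,-9.5],[0,0.05,-9.5],[0,0.05,-9.5]],"turn":[[0,0,0],[0,0,0],[0,0,0],[0,0,0],[0,0,0],[0,0,0],[0,0,0]]}'
```

```text
clock: 6.05
eef_pos: [598.7, 321.7, 87.9]
eef_rot: [-3.14, -0.003, 0.182]
wrist_force: [-0.7, 1.1, -1.2]
finger_gap: 33.7
```

Free entry with no side force. Lowering to the bottom, releasing, and rising.

```bash
python3 -m inch '{"grip":[-1,-1,-1,0,0.3,0.3,0.3,0.3,0.3],"travel":[[0,0,-1],[0,0,-1.45],[0,0,-1.45],[0,0,-1.45],[0,0,-1.45],[0,0,-1.4],[0,0,2],[0,0,7],[0,0,10]],"turn":[[0,0,0],[0,0,0],[0,0,0],[0,0,0],[0,0,0],[0,0,0],[0,0,0],[0,0,0],[0,0,0]]}'
python3 - <<'E'
from h import *
p,d=snap('top','t2');W=dep2w('top',d)
seg(W,wb(W,460,650,250,380,95,130),'placed')
p,d=snap('scene','s2');W=dep2w('scene',d)
seg(W,wb(W,460,650,250,380,95,130),'placed')
print(manip.read_state()['eef_pos'])
E
```

```text
clock: 7.18
eef_pos: [599.1, 321.9, 190.8]
eef_rot: [-3.139, -0.006, 0.182]
wrist_force: [-0.3, 0.6, -0.7]
finger_gap: 60.9
placed rc 593.8 319.2 wh 25.1 32.5 a 31.6 circ 597.0 321.5 17.3 med [592.4 316.4 111. ] n 173
placed rc 599.8 321.7 wh 34.1 33.5 a 60.5 circ 598.7 322.1 18.3 med [603.3 322.2 108.8] n 234
[599.81156046 322.22874898 192.13071449]
```

```bash
python3 -m inch '{"grip":[0.3,0.3,0.3,0.3,0.3,0.3,0.3,0.3,0.3,0.3],"travel":[[-2.5,-5,0],[-5,-10,0],[-8,-15.5,0],[-11,-21,0],[-14,-27,0],[-15.8,-31.15,0],[-15.8,-31.15,0],[-15.8,-31.15,0],[-15.8,-31.15,0],[-15.8,-31.15,0]],"turn":[[0,0,0],[0,0,0],[0,0,0],[0,0,0],[0,0,0],[0,0,0],[0,0,0],[0,0,0],[0,0,0],[0,0,0]]}'
```

```text
clock: 8.52
eef_pos: [442.0, 11.5, 191.8]
eef_rot: [-3.138, -0.009, 0.184]
wrist_force: [0.3, 0.5, -0.7]
finger_gap: 61.0
```

```bash
python3 -m inch '{"grip":[0.3,0.3,0.3,0.3,-1,-1,-1,-1,-1],"travel":[[-0.05,-0.07,-5],[-0.05,-0.07,-10],[-0.05,-0.07,-13],[-0.05,-0.07,-14],[-0.05,-0.07,-14],[-0.05,-0.07,-14],[-0.05,-0.07,-14],[-0.05,-0.07,-14],[-0.05,-0.07,-14]],"turn":[[-0.2,0.5,0],[-0.2,0.5,0],[-0.2,0.5,0],[-0.2,0.5,0],[-0.2,0.5,0],[-0.2,0.5,0],[-0.2,0.5,0],[-0.2,0.5,0],[-0.2,0.5,0]]}' 20
python3 -m inch '{"grip":[-1,-1,-1,-1,-1],"travel":[[0,0,3],[0,0,8],[0,0,13],[0,0,13],[0,0,13]],"turn":[[0,0,0],[0,0,0],[0,0,0],[0,0,0],[0,0,0]]}'
```

```text
clock: 9.65
eef_pos: [442.0, 10.7, 52.6]
eef_rot: [-3.14, -0.001, 0.184]
wrist_force: [0.1, -0.2, 6.4]
finger_gap: 33.6
clock: 10.28
eef_pos: [441.7, 10.7, 181.9]
eef_rot: [-3.14, -0.0, 0.183]
wrist_force: [0.1, -0.6, -0.5]
finger_gap: 33.6
```

```bash
python3 -m inch '{"grip":[-1,-1,-1,-1,-1,-1,-1,-1,-1,-1],"travel":[[2,5,0],[4,11,0],[6,17,0],[8.5,23,0],[10.85,30.2,0],[10.85,30.2,0],[10.85,30.2,0],[10.85,30.2,0],[10.85,30.2,0],[10.85,30.2,0]],"turn":[[0,0,0],[0,0,0],[0,0,0],[0,0,0],[0,0,0],[0,0,0],[0,0,0],[0,0,0],[0,0,0],[0,0,0]]}'
```

```text
clock: 11.52
eef_pos: [550.2, 312.1, 182.2]
eef_rot: [-3.14, -0.001, 0.183]
wrist_force: [0.3, -1.2, -0.8]
finger_gap: 33.6
```

```bash
python3 -m inch '{"grip":[-1,-1,-1,-1,-1,-1,-1],"travel":[[0,0.05,-4],[0,0.05,-6.5],[0,0.05,-7.5],[0,0.05,-8.5],[0,0.05,-9.5],[0,0.05,-9.5],[0,0.05,-9.5]],"turn":[[0,0,0],[0,0,0],[0,0,0],[0,0,0],[0,0,0],[0,0,0],[0,0,0]]}'
python3 -m inch '{"grip":[-1,-1,-1,0,0.3,0.3,0.3,0.3,0.3],"travel":[[0,0,-1],[0,0,-1.45],[0,0,-1.45],[0,0,-1.45],[0,0,-1.45],[0,0,-1.4],[0,0,2],[0,0,7],[0,0,10]],"turn":[[0,0,0],[0,0,0],[0,0,0],[0,0,0],[0,0,0],[0,0,0],[0,0,0],[0,0,0],[0,0,0]]}'
```

```text
clock: 12.4
eef_pos: [550.4, 312.7, 87.7]
eef_rot: [-3.14, -0.001, 0.183]
wrist_force: [0.3, 0.3, -0.6]
finger_gap: 34.0
clock: 13.52
eef_pos: [550.9, 312.9, 190.5]
eef_rot: [-3.139, -0.004, 0.183]
wrist_force: [0.4, 0.5, -0.7]
finger_gap: 60.9
```

```bash
python3 -m inch '{"grip":[0.3,0.3,0.3,0.3,0.3,0.3,0.3,0.3,0.3,0.3],"travel":[[-1.5,-6,0],[-3,-12,0],[-5,-18,0],[-7,-24,0],[-9,-31,0],[-10.45,-38.8,0],[-10.45,-38.8,0],[-10.45,-38.8,0],[-10.45,-38.8,0],[-10.45,-38.8,0]],"turn":[[-0.1,0.3,0],[-0.1,0.3,0],[-0.1,0.3,0],[-0.1,0.3,0],[-0.1,0.3,0],[-0.1,0.3,0],[-0.1,0.3,0],[-0.1,0.3,0],[-0.1,0.3,0],[-0.1,0.3,0]]}'
python3 -c "
from h import *
p,d=snap('top','t3');W=dep2w('top',d)
seg(W,wb(W,460,650,250,380,95,130),'placed')
print(manip.read_state()['eef_pos'])"
```

```text
clock: 14.78
eef_pos: [446.6, -74.1, 190.5]
eef_rot: [-3.14, 0.001, 0.184]
wrist_force: [0.2, 0.4, -0.3]
finger_gap: 61.1
placed rc 595.9 321.9 wh 30.9 33.7 a 2.3 circ 597.3 322.0 17.3 med [596.5 320.  111.1] n 224
placed rc 547.9 312.3 wh 31.7 31.3 a 89.4 circ 548.8 312.6 16.8 med [548.4 311.1 111.1] n 229
[446.53311437 -74.20243257 190.48332284]
```

```bash
python3 -m inch '{"grip":[0.3,0.3,0.3,0.3,-1,-1,-1,-1,-1],"travel":[[0,-0.1,-5],[0,-0.1,-10],[0,-0.1,-13],[0,-0.1,-13.9],[0,-0.1,-13.9],[0,-0.1,-13.9],[0,-0.1,-13.9],[0,-0.1,-13.9],[0,-0.1,-13.9]],"turn":[[0,0,0],[0,0,0],[0,0,0],[0,0,0],[0,0,0],[0,0,0],[0,0,0],[0,0,0],[0,0,0]]}' 20
python3 -m inch '{"grip":[-1,-1,-1,-1,-1],"travel":[[0,0,3],[0,0,8],[0,0,13],[0,0,13],[0,0,13]],"turn":[[0,0,0],[0,0,0],[0,0,0],[0,0,0],[0,0,0]]}'
```

```text
clock: 15.95
eef_pos: [447.1, -75.3, 52.4]
eef_rot: [-3.141, -0.0, 0.184]
wrist_force: [-0.4, -0.0, 7.5]
finger_gap: 33.8
clock: 16.58
eef_pos: [446.7, -75.2, 181.6]
eef_rot: [-3.14, 0.001, 0.184]
wrist_force: [0.0, -0.8, -0.9]
finger_gap: 33.7
```

```bash
python3 -m inch '{"grip":[-1,-1,-1,-1,-1,-1,-1,-1,-1,-1],"travel":[[1,5,0],[2,11,0],[3,18,0],[4,25,0],[5,32,0],[5.4,37.9,0],[5.4,37.9,0],[5.4,37.9,0],[5.4,37.9,0],[5.4,37.9,0]],"turn":[[0,0,0],[0,0,0],[0,0,0],[0,0,0],[0,0,0],[0,0,0],[0,0,0],[0,0,0],[0,0,0],[0,0,0]]}'
python3 -m inch '{"grip":[-1,-1,-1],"travel":[[0,0,0],[0,0,0],[0,0,0]],"turn":[[0,0,0],[0,0,0],[0,0,0]]}'
```

```text
clock: 17.82
eef_pos: [500.9, 302.5, 181.7]
eef_rot: [-3.14, 0.001, 0.183]
wrist_force: [0.0, 0.5, -1.8]
finger_gap: 33.5
clock: 18.2
eef_pos: [500.9, 302.4, 181.7]
eef_rot: [-3.14, 0.001, 0.182]
wrist_force: [0.0, 0.5, -1.3]
finger_gap: 33.7
```

```bash
python3 -m inch '{"grip":[-1,-1,-1,-1,-1,-1,-1],"travel":[[0,0.12,-4],[0,0.12,-6.5],[0,0.12,-7.5],[0,0.12,-8.5],[0,0.12,-9.5],[0,0.12,-9.5],[0,0.12,-9.5]],"turn":[[0,0,0],[0,0,0],[0,0,0],[0,0,0],[0,0,0],[0,0,0],[0,0,0]]}'
python3 -m inch '{"grip":[-1,-1,-1,0,0.3,0.3,0.3,0.3,0.3],"travel":[[0,0,-1],[0,0,-1.45],[0,0,-1.45],[0,0,-1.45],[0,0,-1.45],[0,0,-1.4],[0,0,2],[0,0,7],[0,0,10]],"turn":[[0,0,0],[0,0,0],[0,0,0],[0,0,0],[0,0,0],[0,0,0],[0,0,0],[0,0,0],[0,0,0]]}'
```

```text
clock: 19.08
eef_pos: [501.2, 303.7, 87.3]
eef_rot: [-3.14, -0.0, 0.182]
wrist_force: [-0.1, -0.4, -2.0]
finger_gap: 33.5
clock: 20.2
eef_pos: [501.5, 303.9, 189.8]
eef_rot: [-3.139, -0.003, 0.182]
wrist_force: [-0.0, -0.1, 0.1]
finger_gap: 61.6
```

Run:
```python
from h import *
for n in('top','scene'):
    p,d=snap(n,n+'4');W=dep2w(n,d)
    seg(W,wb(W,460,650,250,380,95,130),'placed')
    seg(W,wb(W,550,720,-90,70,98,120),'bar',10)
    seg(W,wb(W,550,720,-90,70,10,60),'tray',10)
    # mat: dark pixels on plane
    m=(p.max(2)<60);vv,uu=np.nonzero(m)
    P=np.array([px2w(n,u,v,4)[:2] for u,v in zip(uu,vv)]);k=(abs(P[:,0]-615)<110)&(abs(P[:,1]+10)<100)
    print('mat',cv2.minAreaRect(P[k].astype(np.float32)))
```

```text
placed rc 596.2 321.5 wh 33.3 31.0 a 88.6 circ 597.1 321.2 17.0 med [596.3 320.3 110.9] n 228
bar rc 618.4 -11.1 wh 77.9 22.5 a 89.0 circ 617.6 -11.1 39.5 med [617.8 -11.8 110.1] n 389
tray rc 649.0 -11.2 wh 77.2 18.7 a 88.9 circ 647.6 -11.2 39.4 med [655.6 -17.1  31.3] n 134
tray rc 601.6 25.6 wh 2.3 19.1 a 89.0 circ 601.6 26.5 9.5 med [601.4  26.5  39.7] n 13
tray rc 600.8 -48.7 wh 19.4 2.7 a 1.6 circ 600.8 -47.9 9.7 med [604.3 -47.9  36.8] n 16Traceback (most recent call last):
  File "<stdin>", line 9, in <module>
  File "h.py", line 8, in px2w
    c=c or manip.calibration(name);T=np.array(c['world_from_camera'])
           ~~~~~~~~~~~~~~~~~^^^^^^
ValueError: time passes only in moves, steps and waits
```

```bash
python3 -m inch '{"grip":[0.3,0.3,0.3,0.3,0.3,0.3,0.3,0.3,0.3,0.3],"travel":[[1,-2,3],[2,-6,4],[4,-12,4],[6,-18,4],[8,-24,4],[11,-31,4],[11.8,-38,4],[11.8,-38,4],[11.8,-38,4],[11.8,-38,4]],"turn":[[0,0.2,10],[0,0.2,20],[0,0.2,30],[0,0.2,40],[0,0.2,50],[0,0.2,60],[0,0.2,70],[0,0.2,78.5],[0,0.2,78.5],[0,0.2,78.5]]}'
```

```text
clock: 21.5
eef_pos: [620.3, -74.8, 233.2]
eef_rot: [-3.135, -0.005, 1.551]
wrist_force: [-0.7, 0.1, 0.5]
finger_gap: 61.2
```

View pics/top4.png

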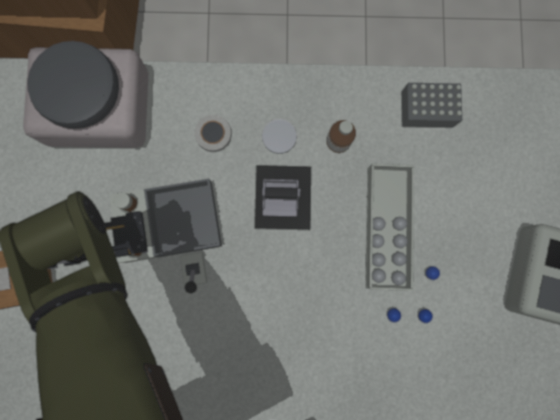

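The top picture shows the scoop unmoved on its mat at (283,197) and the beads still in place. Next is a close look at the scoop with the wrist camera.

Run:
```python
from h import *
c=manip.calibration('wrist');p,d=snap('wrist','w5');W=dep2w('wrist',d,c)
seg(W,wb(W,550,720,-90,70,98,120),'bar',40)
seg(W,wb(W,550,720,-90,70,10,60),'tray',60)
seg(W,wb(W,550,720,-90,70,4.5,15),'trayfloor',60)
vv,uu=np.nonzero((p.max(2)<55)&wb(W,500,730,-110,90,0,9))
P=W[vv,uu][:,:2].astype(np.float32);print('mat',cv2.minAreaRect(P),np.percentile(P,[1,99],axis=0))
print(manip.read_state()['eef_pos'])
```

```text
bar rc 619.2 -12.5 wh 76.7 21.4 a 89.2 circ 619.8 -12.5 39.1 med [619.8 -11.6 108.8] n 1804
tray rc 645.1 -12.5 wh 28.8 78.4 a 1.7 circ 643.6 -12.2 41.0 med [656.3 -21.3  36.3] n 408
trayfloor rc 560.5 15.6 wh 27.7 23.5 a 36.6 circ 560.8 16.9 15.2 med [562.5  17.5   4.9] n 101
trayfloor rc 577.5 -16.9 wh 97.1 53.0 a 89.6 circ 576.8 -19.7 52.1 med [590.5 -14.1   6. ] n 1256
trayfloor rc 645.1 -12.8 wh 73.9 24.0 a 89.0 circ 644.2 -12.8 38.6 med [645.2 -12.3   6.1] n 1151
trayfloor rc 673.3 -43.0 wh 22.9 17.2 a 63.6 circ 676.1 -44.8 12.3 med [674.5 -44.3   4.9] n 63
mat ((623.632568359375, -19.747337341308594), (127.82975769042969, 148.1476593017578), 89.72734069824219) [[551.36464905 -82.77929466]
 [696.42240967  43.13174614]]
[620.38093761 -74.43289388 233.37085438]
```

View pics/w5.png

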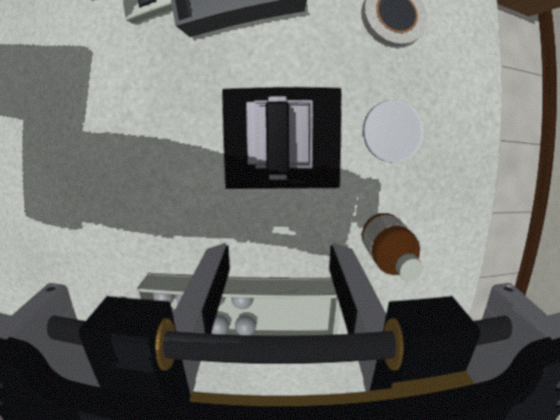

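The scoop stands at (280,138) in this picture, nose to the left towards the robot, with its bar vertical in the image. I'll grasp the bar.

```bash
python3 -m inch '{"grip":[0.3,0.3,0.3,0.3,0.3,0.3,0.3,0.3],"travel":[[-0.05,3,-2],[-0.05,6.2,-5],[-0.05,6.2,-9],[-0.05,6.2,-12],[-0.05,6.2,-14],[-0.05,6.2,-15.8],[-0.05,6.2,-15.8],[-0.05,6.2,-15.8]],"turn":[[-0.3,-0.4,0.3],[-0.3,-0.4,0.3],[-0.3,-0.4,0.3],[-0.3,-0.4,0.3],[-0.3,-0.4,0.3],[-0.3,-0.4,0.3],[-0.3,-0.4,0.3],[-0.3,-0.4,0.3]]}'
python3 -m inch '{"grip":[-1,-1,-1,-1,-1,-1,-1],"travel":[[0,0,0],[0,0,0],[0,0,0],[0,0,0],[0,0,0],[0,0,0],[0,0,0]],"turn":[[0,0,0],[0,0,0],[0,0,0],[0,0,0],[0,0,0],[0,0,0],[0,0,0]]}' 50
```

```text
clock: 22.55
eef_pos: [620.3, -12.2, 76.3]
eef_rot: [3.139, 0.0, 1.557]
wrist_force: [0.3, -0.2, -0.2]
finger_gap: 61.4
clock: 23.42
eef_pos: [620.3, -12.2, 76.2]
eef_rot: [3.14, 0.0, 1.557]
wrist_force: [0.3, -0.7, -0.7]
finger_gap: 21.6
```

```bash
python3 - <<'E'
from h import *
for n in('top','scene'):
    c=manip.calibration(n)
    d=np.load(f'd_{n}.npy');W=dep2w(n,d,c)
    m=wb(W,430,680,-330,-190,44,56);P=W[m]
    for nm,lo,hi in(('L',-225,-200),('R',-320,-295)):
        q=P[(P[:,1]>lo)&(P[:,1]<hi)]
        # per-x-bin midpoint
        xs=np.arange(435,680,10);mid=[(x,q[abs(q[:,0]-x)<6][:,1]) for x in xs]
        mid=[(x,(a.min()+a.max())/2) for x,a in mid if len(a)>3]
        a=np.polyfit(*np.array(mid).T,1);print(n,nm,'yaw',np.degrees(a[0]),'y at 555.6',np.polyval(a,555.6),len(mid))
p=cv2.imread('pics/top0.png');c=manip.calibration('top')
vv,uu=np.nonzero(p.max(2)<60)
P=np.array([px2w('top',u,v,4,c)[:2] for u,v in zip(uu,vv)]);k=(abs(P[:,0]-615)<110)&(abs(P[:,1]+10)<100)
print('mat',cv2.minAreaRect(P[k].astype(np.float32)),np.percentile(P[k],[0.5,99.5],axis=0))
E
python3 -m inch '{"grip":[-1,-1,-1,-1],"travel":[[0,0,1],[0,0,3],[0,0,6],[0,0,9]],"turn":[[0,0,0],[0,0,0],[0,0,0],[0,0,0]]}'
```

```text
top L yaw -1.7259829446571329 y at 555.6 -213.18488588163615 25
top R yaw -1.8096369071584724 y at 555.6 -304.20965768689916 25
scene L yaw -1.6254338070295107 y at 555.6 -213.67612197828677 25
scene R yaw -1.5591243928198801 y at 555.6 -304.82908438585855 25
mat ((623.4169921875, -18.51300048828125), (124.31462860107422, 144.3551483154297), 89.1863021850586) [[551.42050359 -79.64702876]
 [695.49282643  43.12076528]]
clock: 23.92
eef_pos: [620.2, -12.2, 167.9]
eef_rot: [3.139, 0.0, 1.557]
wrist_force: [-0.5, -0.5, -0.5]
finger_gap: 21.5
```

```bash
python3 -m inch '{"grip":[-1,-1,-1,-1,-1,-1,-1,-1,-1],"travel":[[0.5,-3,0],[1,-8,0],[1.5,-13,0],[2,-19,0],[2.54,-25,0],[2.54,-25,0],[2.54,-25,0],[2.54,-25,0],[2.54,-25,0]],"turn":[[0,0,-0.9],[0,0,-0.9],[0,0,-0.9],[0,0,-0.9],[0,0,-0.9],[0,0,-0.9],[0,0,-0.9],[0,0,-0.9],[0,0,-0.9]]}'
python3 - <<'E'
from h import *
c=manip.calibration('wrist');p,d=snap('wrist','w6');W=dep2w('wrist',d,c)
p,d=snap('scene','s6');c=manip.calibration('scene')
cv2.imwrite('pics/s6z.png',cv2.resize(cv2.cvtColor(p[110:260,130:320],cv2.COLOR_RGB2BGR),None,fx=4,fy=4))
E
```

```text
clock: 25.05
eef_pos: [645.9, -261.1, 168.3]
eef_rot: [3.139, 0.001, 1.543]
wrist_force: [0.3, 0.2, -1.9]
finger_gap: 21.9
```

View pics/w6.png

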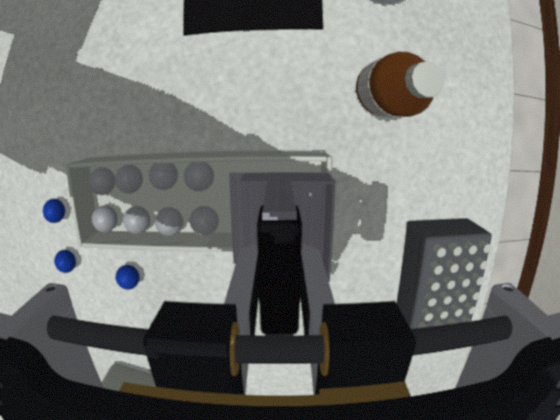

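View pics/s6z.png

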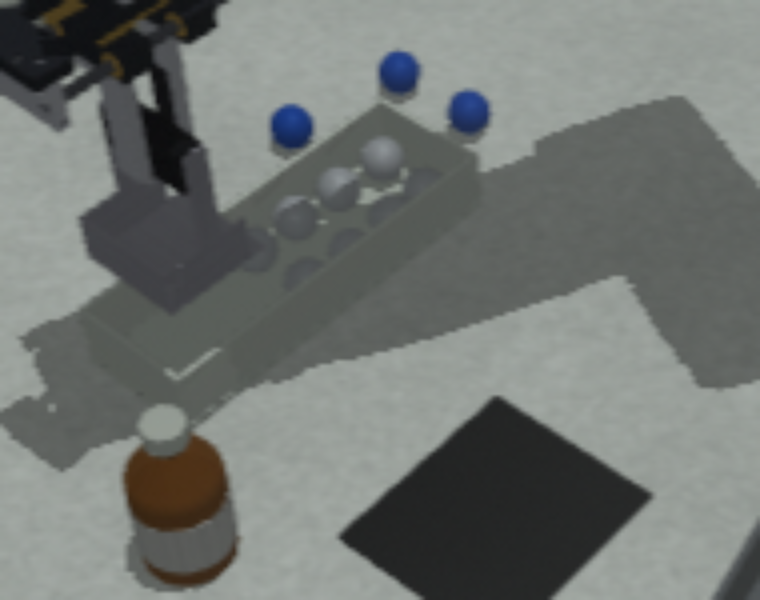

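The scoop hangs over the empty end of the tub, level and lined up. The eight beads lie ahead of it at the left.

Run:
```python
from h import *
c=manip.calibration('wrist');p,d=manip.camera('wrist');W=dep2w('wrist',d,c);print(manip.read_state()['eef_pos'])
seg(W,wb(W,590,700,-330,-190,93,135),'tray',60)
seg(W,wb(W,400,720,-330,-190,44,56),'tub',60)
P=W[wb(W,440,600,-330,-190,46,56)]
for nm,lo,hi in(('L',-225,-200),('R',-320,-295)):
    q=P[(P[:,1]>lo)&(P[:,1]<hi)];mid=[(x,q[abs(q[:,0]-x)<6][:,1]) for x in np.arange(445,600,10)]
    mid=[(x,np.median(a)) for x,a in mid if len(a)>3]
    if len(mid)>4:
        a=np.polyfit(*np.array(mid).T,1);print(nm,np.degrees(a[0]),np.polyval(a,555.6))
```

```text
[ 645.79768438 -261.69628221  168.10068761]
tray rc 646.6 -261.6 wh 78.6 78.7 a 88.3 circ 646.5 -261.7 55.2 med [ 661.6 -248.    98.7] n 5654
tub rc 556.1 -260.9 wh 96.2 281.1 a 88.5 circ 556.6 -259.0 146.8 med [ 530.9 -220.1   49.6] n 2879
L -1.5417833334160649 -215.41008198329232
R -1.5298337752238562 -305.40994375350544
```

```bash
python3 -m inch '{"grip":[-1,-1,-1,-1,-1,-1,-1],"travel":[[0,-0.1,-2.5],[0,-0.1,-5],[0,-0.1,-7],[0,-0.1,-8.2],[0,-0.1,-8.9],[0,-0.1,-8.95],[0,-0.1,-8.95]],"turn":[[0,0,0],[0,0,0],[0,0,0],[0,0,0],[0,0,0],[0,0,0],[0,0,0]]}'
```

```text
clock: 26.08
eef_pos: [646.1, -262.8, 79.4]
eef_rot: [3.138, 0.001, 1.542]
wrist_force: [-0.4, 0.2, -1.6]
finger_gap: 21.5
```

```bash
python3 -m inch '{"grip":[-1,-1,-1,-1,-1,-1,-1,-1,-1,-1],"travel":[[0,0,-0.15],[-1,0.03,-0.15],[-2,0.06,-0.15],[-3,0.09,-0.15],[-4,0.11,-0.15],[-5,0.14,-0.15],[-6,0.17,-0.15],[-7,0.2,-0.15],[-8,0.23,-0.15],[-8,0.23,-0.15]],"turn":[[0,0,0],[0,0,0],[0,0,0],[0,0,0],[0,0,0],[0,0,0],[0,0,0],[0,0,0],[0,0,0],[0,0,0]]}'
python3 - <<'E'
from h import *
p,d=snap('wrist','w7');p,d=snap('scene','s7')
cv2.imwrite('pics/s7z.png',cv2.resize(cv2.cvtColor(p[110:260,130:320],cv2.COLOR_RGB2BGR),None,fx=4,fy=4))
E
```

```text
clock: 27.32
eef_pos: [565.5, -260.5, 77.9]
eef_rot: [3.138, 0.001, 1.542]
wrist_force: [0.5, 0.0, -2.2]
finger_gap: 21.5
```

View pics/s7z.png

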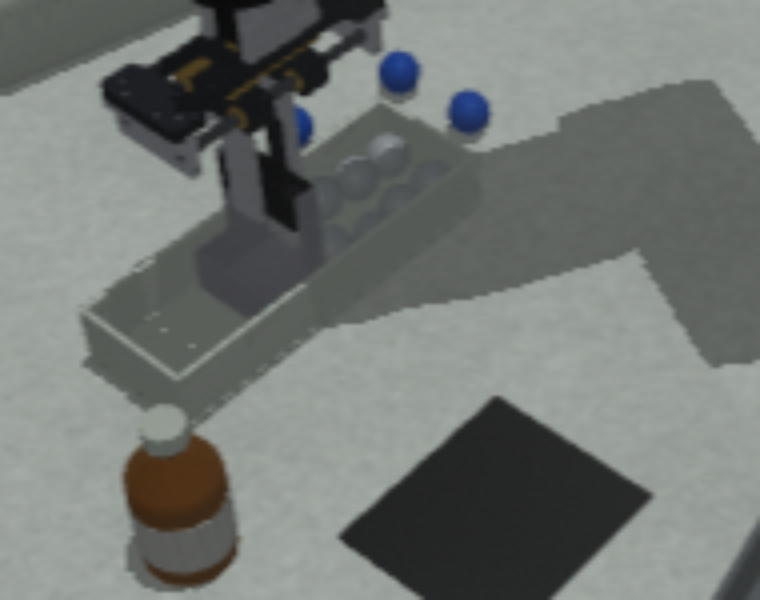

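View pics/w7.png

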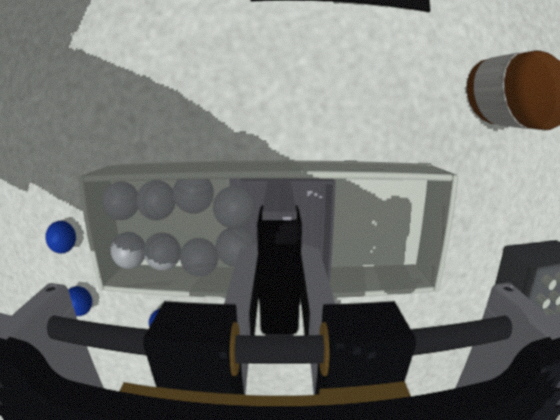

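The beads are now bunched between nose and end wall, with the last row at the nose (image u≈235). Pushing on.

```bash
python3 -m inch '{"grip":[-1,-1,-1,-1,-1,-1,-1,-1,-1],"travel":[[-0.8,0.02,0],[-1.6,0.05,0],[-2.4,0.07,0],[-3.2,0.09,0],[-4,0.11,0],[-4.7,0.13,0],[-5.4,0.15,0],[-6,0.17,0],[-6,0.17,0]],"turn":[[0,0,0],[0,0,0],[0,0,0],[0,0,0],[0,0,0],[0,0,0],[0,0,0],[0,0,0],[0,0,0]]}'
python3 - <<'E'
from h import *
p,d=snap('wrist','w8');p,d=snap('scene','s8')
cv2.imwrite('pics/s8z.png',cv2.resize(cv2.cvtColor(p[110:260,130:320],cv2.COLOR_RGB2BGR),None,fx=4,fy=4))
E
```

```text
clock: 28.55
eef_pos: [506.9, -258.9, 78.6]
eef_rot: [3.135, 0.001, 1.542]
wrist_force: [5.9, 1.4, -3.3]
finger_gap: 21.9
```

View pics/s8z.png

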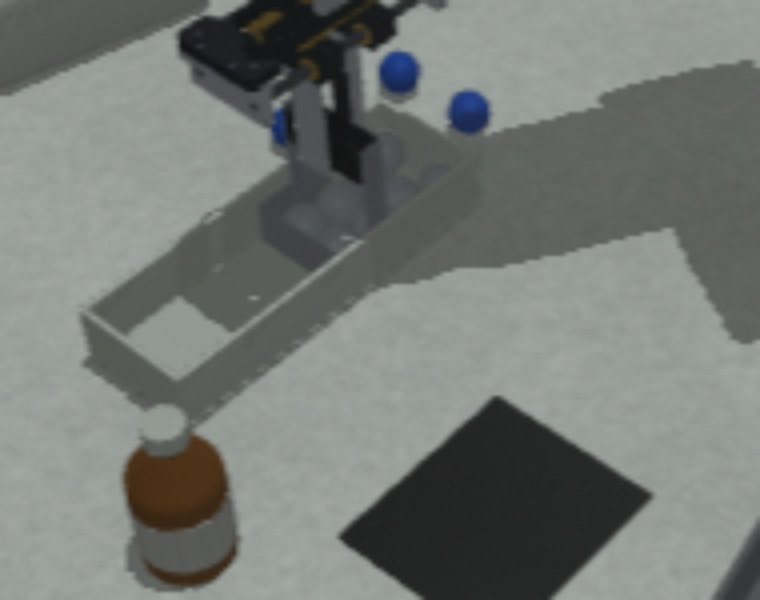

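View pics/w8.png

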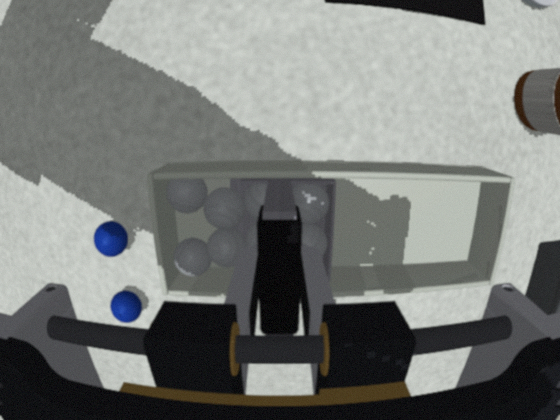

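Four beads are in the tray and four are ahead of the nose, at (187,195), (222,207), (192,257) and (222,245). I'll tilt the nose up and lift.

```bash
python3 -m inch '{"grip":[-1,-1,-1,-1,-1,-1,-1,-1,-1,-1],"travel":[[0.2,0,0.2],[0.5,-0.02,0.4],[0.85,-0.03,0.6],[1.2,-0.04,0.8],[1.5,-0.05,1.0],[1.6,-0.05,1.8],[1.6,-0.05,3],[1.6,-0.05,5],[1.6,-0.05,7.5],[1.6,-0.05,9]],"turn":[[0,2.5,0],[0.1,5,0],[0.2,7.5,0],[0.3,10,0],[0.4,12,0],[0.4,13,0],[0.4,13,0],[0.4,13,0],[0.4,13,0],[0.4,13,0]]}'
python3 - <<'E'
from h import *
p,d=snap('wrist','w9');p,d=snap('scene','s9')
cv2.imwrite('pics/s9z.png',cv2.resize(cv2.cvtColor(p[90:240,150:340],cv2.COLOR_RGB2BGR),None,fx=4,fy=4))
E
```

```text
clock: 29.9
eef_pos: [523.2, -259.6, 171.0]
eef_rot: [-2.924, 0.002, 1.542]
wrist_force: [-0.2, 0.0, -3.5]
finger_gap: 21.5
```

View pics/s9z.png

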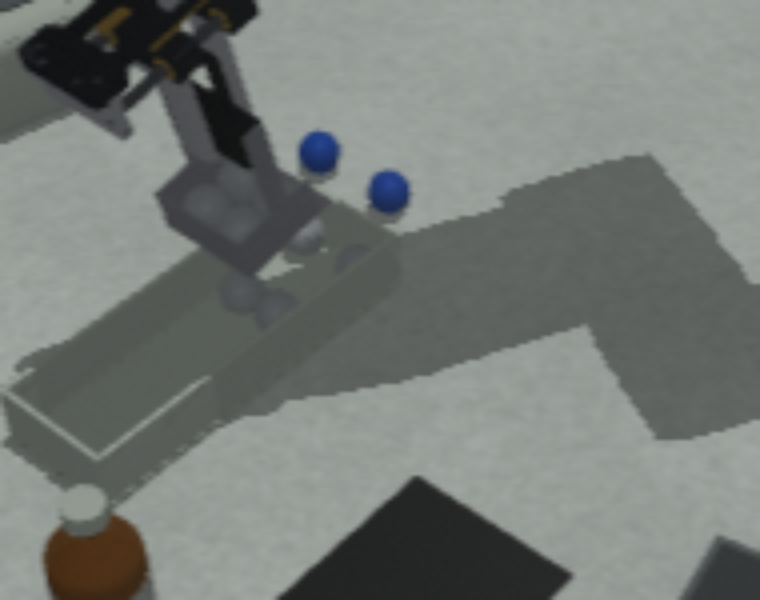

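View pics/w9.png

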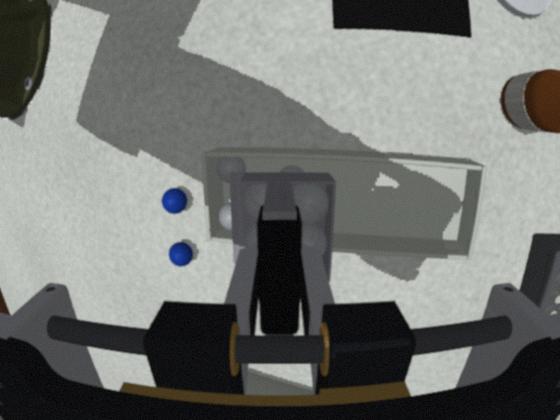

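Four beads are in the scoop and four remain in the tub. Carrying the load across to the well, nose up.

```bash
python3 -m inch '{"grip":[-1,-1,-1,-1,-1,-1,-1,-1,-1,-1],"travel":[[0.2,1,2],[0.5,3,4],[1,6,4],[1.5,10,4],[2,14,4],[2.5,18,4],[3.2,22,4],[3.8,26,4],[4.4,30,4],[5,34,4]],"turn":[[0,0,1],[0,0,2],[0,0,3],[0,0,4],[0,0,5],[0,0,6],[0,0,7],[0,0,8],[0,0,9],[0,0,9]]}'
```

```text
clock: 31.25
eef_pos: [573.1, 83.1, 212.0]
eef_rot: [-2.925, 0.002, 1.701]
wrist_force: [-0.0, -0.8, -3.9]
finger_gap: 21.4
```

```bash
python3 -m inch '{"grip":[-1,-1,-1,-1,-1,-1,-1],"travel":[[0.4,4,0],[0.8,8,0],[1.1,11,0],[1.2,12.5,0],[1.2,12.5,0],[1.2,12.5,0],[1.2,12.5,0]],"turn":[[0,0,2],[0,0,2.9],[0,0,2.9],[0,0,2.9],[0,0,2.9],[0,0,2.9],[0,0,2.9]]}'
python3 - <<'E'
from h import *
p,d=snap('scene','s10')
cv2.imwrite('pics/s10z.png',cv2.resize(cv2.cvtColor(p[130:330,240:440],cv2.COLOR_RGB2BGR),None,fx=3,fy=3))
E
```

```text
clock: 32.12
eef_pos: [585.2, 207.1, 212.2]
eef_rot: [-2.925, 0.002, 1.751]
wrist_force: [-0.4, 0.0, -2.3]
finger_gap: 21.8
```

View pics/s10z.png

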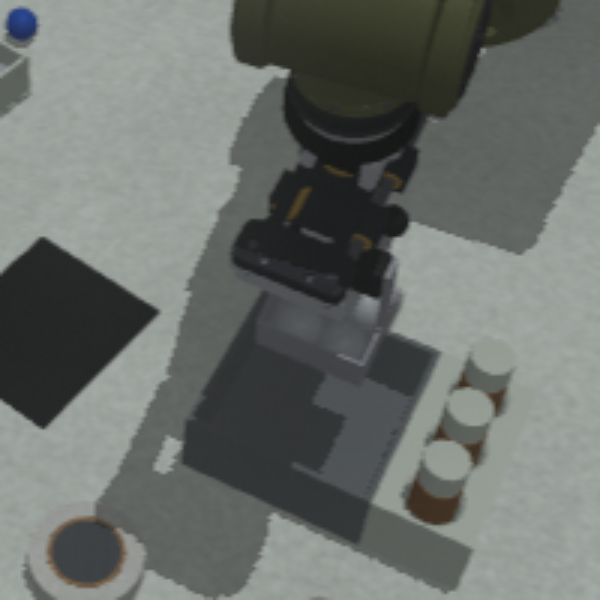

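The scoop is over the well with its beads, and all three vials sit in their bores at the right. Now pouring, nose low in the well.

```bash
python3 -m inch '{"grip":[-1,-1,-1,-1,-1,-1,-1,-1,-1,-1],"travel":[[0,0,-2],[0,0,-5],[0,0,-7],[0,0,-8.5],[0,0,-9.1],[0,0,-9.1],[0,0,-9.1],[0,0,-9.1],[0,0,-9.1],[0,0,-9.1]],"turn":[[1.6,-8.9,0],[2.2,-12.2,0],[3.2,-17.7,0],[4.7,-25.6,0],[5.9,-32.5,0],[6.8,-37.4,0],[7.7,-42.3,0],[8.6,-47.2,0],[9.5,-52.2,0],[9.5,-52.2,0]]}'
python3 - <<'E'
from h import *
p,d=snap('scene','s11')
cv2.imwrite('pics/s11z.png',cv2.resize(cv2.cvtColor(p[130:330,240:440],cv2.COLOR_RGB2BGR),None,fx=3,fy=3))
snap('wrist','w11')
E
```

```text
clock: 33.42
eef_pos: [584.5, 206.6, 120.7]
eef_rot: [2.434, 0.002, 1.748]
wrist_force: [0.3, -0.1, -0.4]
finger_gap: 21.6
```

View pics/s11z.png

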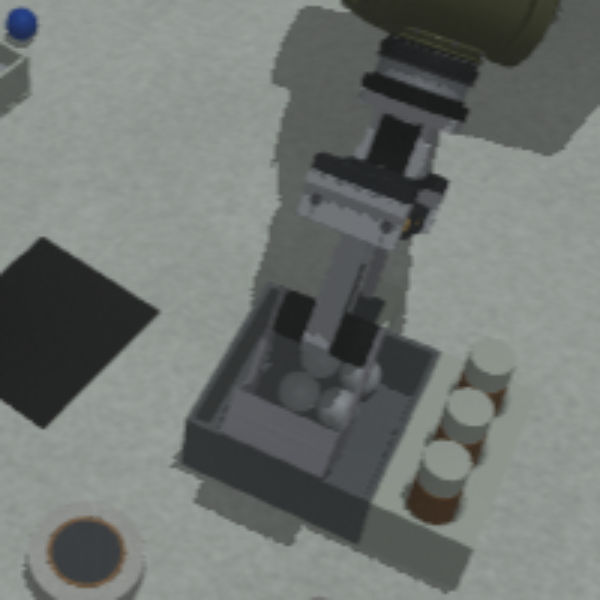

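View pics/w11.png

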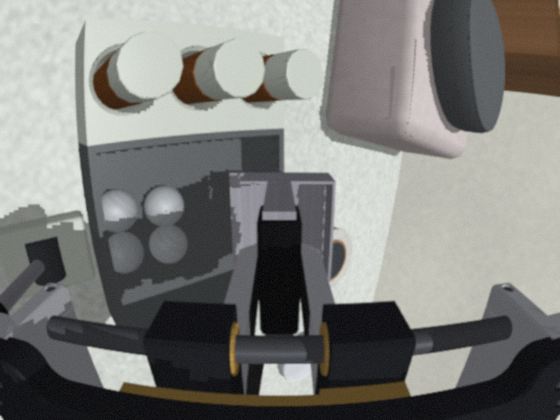

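All four beads lie on the well floor at (118,210), (163,205), (125,250) and (168,243). Returning level and heading for the second load.

```bash
python3 -m inch '{"grip":[-1,-1,-1,-1,-1,-1,-1],"travel":[[0,0,3],[0,0,6],[0,0,8],[0,0,9],[0,-1,9],[0,-3,9],[0,-6,9]],"turn":[[0,0,0],[-1.6,8.8,0],[-3.4,18.5,0],[-5.2,28.5,0],[-6.9,38,0],[-7.3,39.9,0],[-7.3,39.9,0]]}'
```

```text
clock: 34.4
eef_pos: [585.9, 146.5, 211.4]
eef_rot: [3.141, 0.002, 1.752]
wrist_force: [1.1, -0.3, -1.2]
finger_gap: 21.6
```

```bash
python3 -m inch '{"grip":[-1,-1,-1,-1,-1,-1,-1,-1,-1,-1],"travel":[[0.5,-4,0],[1,-9,0],[1.5,-14,0],[2.5,-19,0],[3.5,-24,0],[4.5,-29,0],[5.5,-35,0],[6,-40.9,-2],[6,-40.9,-4],[6,-40.9,-4.2]],"turn":[[0,0,-3],[0,0,-6],[0,0,-9],[0,0,-12],[0,0,-12],[0,0,-12],[0,0,-12],[0,0,-12],[0,0,-12],[0,0,-12]]}'
python3 -m inch '{"grip":[-1,-1,-1],"travel":[[0,0,0],[0,0,0],[0,0,0]],"turn":[[0,0,0],[0,0,0],[0,0,0]]}'
python3 - <<'E'
from h import *
c=manip.calibration('wrist');print(manip.read_state()['eef_pos']);p,d=snap('wrist','w12');W=dep2w('wrist',d,c)
seg(W,wb(W,590,700,-330,-190,93,135),'tray',60)
seg(W,wb(W,400,590,-310,-210,20,42),'beads',60)
seg(W,wb(W,400,720,-330,-190,44,56),'tub',60)
E
```

```text
clock: 35.65
eef_pos: [644.9, -262.8, 168.0]
eef_rot: [-3.142, -0.0, 1.543]
wrist_force: [-0.4, 0.4, -2.3]
finger_gap: 21.9
clock: 36.02
eef_pos: [645.2, -262.5, 168.9]
eef_rot: [3.14, -0.0, 1.544]
wrist_force: [-0.4, -0.4, -1.5]
finger_gap: 21.8
[ 645.22770496 -262.46399374  168.89814929]
tray rc 645.9 -262.5 wh 78.5 78.5 a 88.7 circ 645.7 -262.6 55.3 med [ 661.6 -249.1   99.3] n 5630
beads rc 513.9 -212.1 wh 1.2 151.5 a 88.5 circ 513.9 -212.0 75.8 med [ 519.3 -212.2   29.6] n 319
beads rc 505.2 -261.1 wh 85.7 171.8 a 88.4 circ 505.5 -262.1 95.2 med [ 444.6 -283.    31.9] n 2694
beads rc 522.8 -259.5 wh 63.2 31.5 a 89.8 circ 524.0 -259.5 31.8 med [ 525.9 -256.5   32.1] n 1293
tub rc 556.3 -260.9 wh 96.7 281.0 a 88.5 circ 556.6 -261.6 147.2 med [ 530.5 -220.7   49.6] n 2976
```

View pics/w12.png

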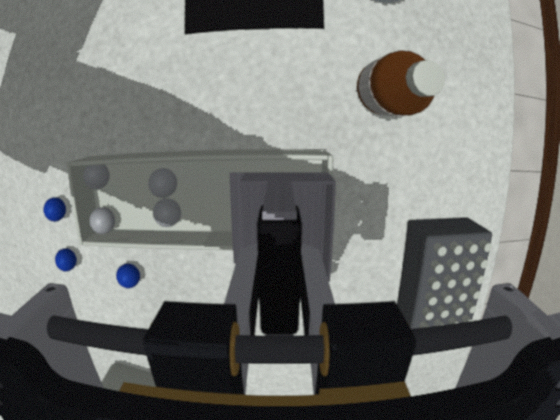

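Four beads are left in the tub: two at the end wall (u≈97) and two mid-way (u≈163). Lowering and sweeping again.

```bash
python3 -m inch '{"grip":[-1,-1,-1,-1,-1,-1,-1,-1,-1],"travel":[[0.05,-0.05,-2.5],[0.05,-0.05,-5],[0.05,-0.05,-7],[0.05,-0.05,-8.2],[0.05,-0.05,-8.9],[0.05,-0.05,-9.1],[0,-0.05,-9.1],[-1,-0.01,-9.1],[-2,0.02,-9.1]],"turn":[[0,0,0],[0,0,0],[0,0,0],[0,0,0],[0,0,0],[0,0,0],[0,0,0],[0,0,0],[0,0,0]]}'
python3 -m inch '{"grip":[-1,-1,-1,-1,-1,-1,-1,-1,-1,-1],"travel":[[-1,0.03,0],[-2,0.06,0],[-3,0.08,0],[-4,0.11,0],[-5,0.14,0],[-6,0.17,0],[-7,0.2,0],[-8,0.22,0],[-9,0.25,0],[-10,0.28,0]],"turn":[[0,0,0],[0,0,0],[0,0,0],[0,0,0],[0,0,0],[0,0,0],[0,0,0],[0,0,0],[0,0,0],[0,0,0]]}'
```

```text
clock: 37.2
eef_pos: [624.4, -262.3, 78.0]
eef_rot: [3.14, 0.0, 1.543]
wrist_force: [0.7, 0.3, 0.6]
finger_gap: 21.7
clock: 38.45
eef_pos: [523.8, -259.5, 78.0]
eef_rot: [3.14, 0.0, 1.543]
wrist_force: [0.9, -0.5, -1.1]
finger_gap: 21.9
```

```bash
python3 -m inch '{"grip":[-1,-1,-1,-1,-1,-1,-1,-1,-1,-1],"travel":[[-0.8,0.02,0],[-1.6,0.05,0],[-2.4,0.07,0],[-3.2,0.09,0],[-3.9,0.11,0],[-4.5,0.13,0],[-5,0.15,0],[-5.5,0.16,0],[-5.8,0.17,0],[-5.8,0.17,0]],"turn":[[0,0,0],[0,0,0],[0,0,0],[0,0,0],[0,0,0],[0,0,0],[0,0,0],[0,0,0],[0,0,0],[0,0,0]]}'
python3 - <<'E'
from h import *
p,d=snap('wrist','w13');p,d=snap('scene','s13')
cv2.imwrite('pics/s13z.png',cv2.resize(cv2.cvtColor(p[90:240,150:340],cv2.COLOR_RGB2BGR),None,fx=4,fy=4))
E
```

```text
clock: 39.7
eef_pos: [465.4, -257.8, 77.8]
eef_rot: [3.141, -0.0, 1.543]
wrist_force: [0.7, -0.2, -3.2]
finger_gap: 21.7
```

View pics/s13z.png

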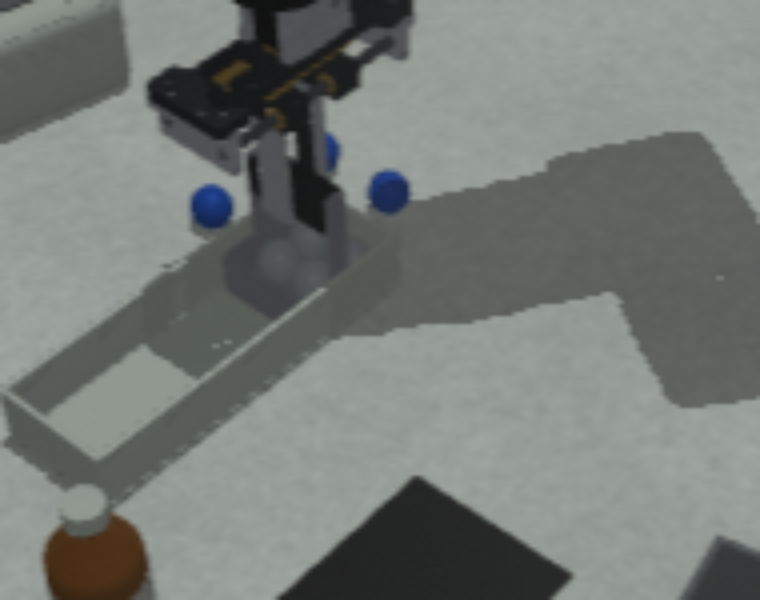

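View pics/w13.png

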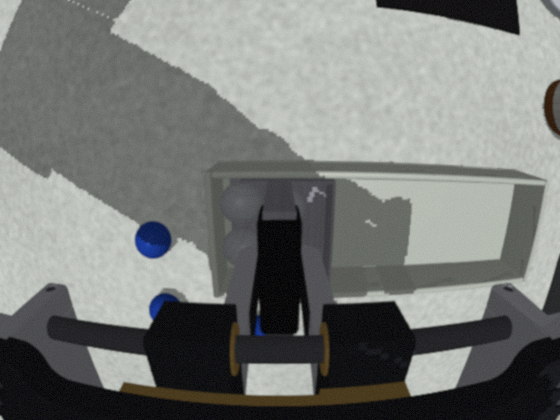

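All the remaining beads are over the tray, the front pair at (240,200) and (240,245). Tilting up and lifting.

```bash
python3 -m inch '{"grip":[-1,-1,-1,-1,-1,-1,-1,-1,-1,-1],"travel":[[0.25,0,0.2],[0.55,-0.02,0.4],[0.9,-0.03,0.6],[1.25,-0.04,0.8],[1.6,-0.05,1.0],[1.8,-0.05,1.8],[2,-0.05,3],[2,-0.05,5],[2,-0.05,7.5],[2,-0.05,10]],"turn":[[0,2.5,0],[0.1,5,0],[0.2,7.5,0],[0.3,10,0],[0.4,12,0],[0.4,13,0],[0.4,13,0],[0.4,13,0],[0.4,13,0],[0.4,13,0]]}'
python3 - <<'E'
from h import *
p,d=snap('wrist','w14');p,d=snap('scene','s14')
cv2.imwrite('pics/s14z.png',cv2.resize(cv2.cvtColor(p[90:240,150:340],cv2.COLOR_RGB2BGR),None,fx=4,fy=4))
E
```

```text
clock: 41.05
eef_pos: [485.6, -258.3, 179.6]
eef_rot: [-2.917, -0.001, 1.543]
wrist_force: [0.4, 0.6, -3.3]
finger_gap: 21.3
```

View pics/s14z.png

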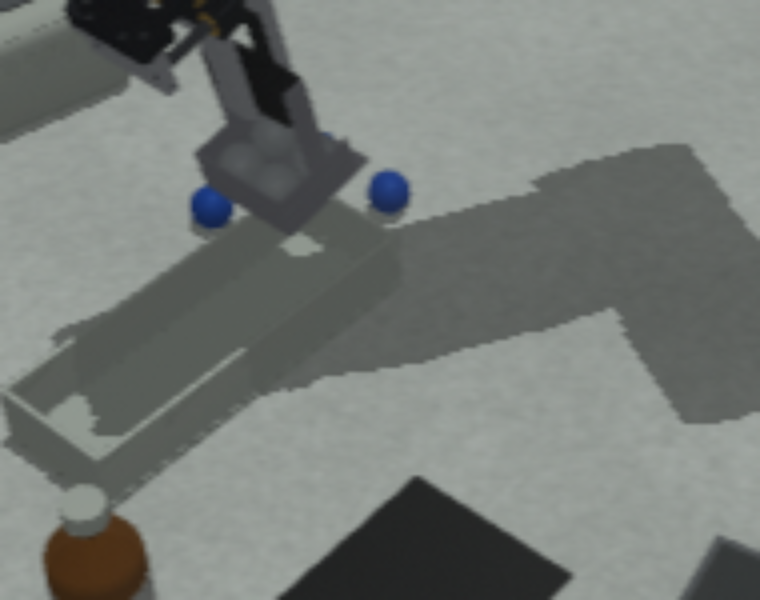

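View pics/w14.png

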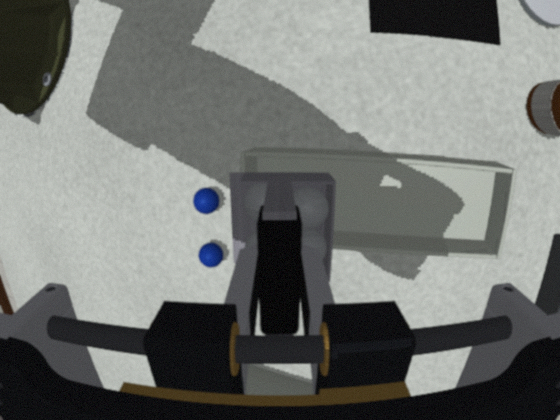

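The tub is empty and the scoop holds the last four beads (the 3.3 N load fits). Carrying to the well.

```bash
python3 -m inch '{"grip":[-1,-1,-1,-1,-1,-1,-1,-1,-1,-1],"travel":[[0.5,1,2],[1.2,3,3.5],[2.2,6,3.5],[3.2,10,3.5],[4.2,14,3.5],[5.2,18,3.5],[6.3,22,3.5],[7.4,26,3.5],[8.4,30,3.5],[9.2,34,3.5]],"turn":[[0,0,1],[0,0,2],[0,0,3],[0,0,4],[0,0,5],[0,0,6],[0,0,7],[0,0,8],[0,0,9],[0,0,9]]}'
```

```text
clock: 42.4
eef_pos: [578.4, 83.5, 215.8]
eef_rot: [-2.92, 0.001, 1.702]
wrist_force: [0.5, -0.2, -2.9]
finger_gap: 21.9
```

```bash
python3 -m inch '{"grip":[-1,-1,-1,-1,-1,-1,-1],"travel":[[0.7,4,0],[1.4,8,0],[1.9,11,0],[2.06,12.7,0],[2.06,12.7,0],[2.06,12.7,0],[2.06,12.7,0]],"turn":[[0,0,2],[0,0,2.9],[0,0,2.9],[0,0,2.9],[0,0,2.9],[0,0,2.9],[0,0,2.9]]}'
python3 - <<'E'
from h import *
p,d=snap('wrist','w15')
E
```

```text
clock: 43.28
eef_pos: [599.1, 209.5, 215.9]
eef_rot: [-2.92, 0.002, 1.751]
wrist_force: [0.7, -1.0, -2.7]
finger_gap: 21.3
```

View pics/w15.png

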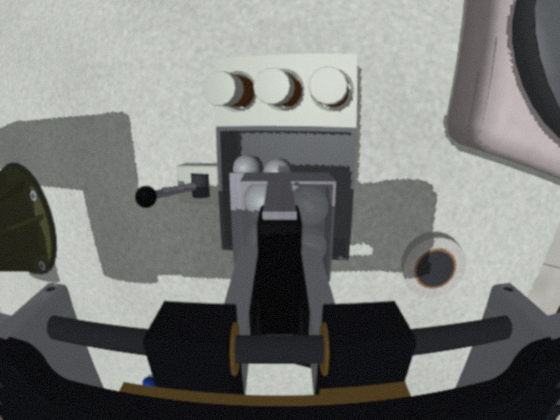

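The scoop is loaded over the well, with the first beads at its -x side near (250,170). Pouring.

```bash
python3 -m inch '{"grip":[-1,-1,-1,-1,-1,-1,-1,-1,-1,-1],"travel":[[0,0,-2],[0,0,-5],[0,0,-7],[0,0,-8.3],[0,0,-8.9],[0,0,-8.9],[0,0,-8.9],[0,0,-8.9],[0,0,-8.9],[0,0,-8.9]],"turn":[[1.6,-8.9,0],[2.2,-12.2,0],[3.2,-17.7,0],[4.7,-25.6,0],[5.7,-31.5,0],[6.4,-35.4,0],[7.3,-40.3,0],[8.2,-45.2,0],[9.2,-50.5,0],[9.8,-54,0]]}'
python3 - <<'E'
from h import *
p,d=snap('scene','s16')
cv2.imwrite('pics/s16z.png',cv2.resize(cv2.cvtColor(p[130:330,240:440],cv2.COLOR_RGB2BGR),None,fx=3,fy=3))
snap('wrist','w16')
E
```

```text
clock: 44.58
eef_pos: [598.8, 209.2, 127.3]
eef_rot: [2.403, 0.001, 1.749]
wrist_force: [0.4, -0.3, -0.4]
finger_gap: 21.7
```

View pics/s16z.png

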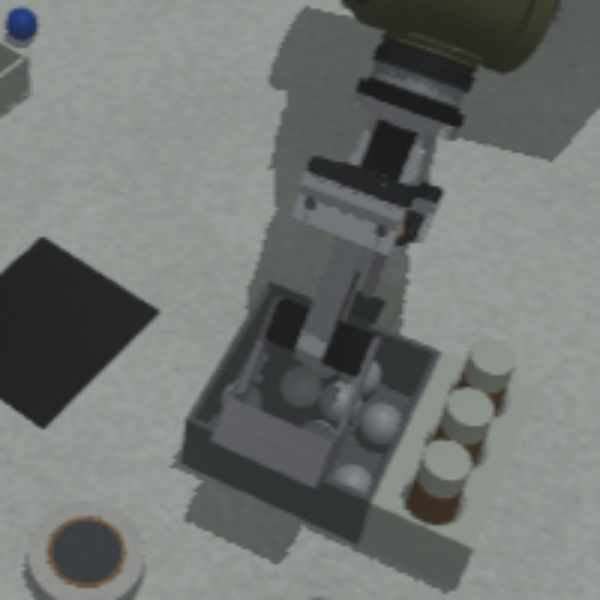

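View pics/w16.png

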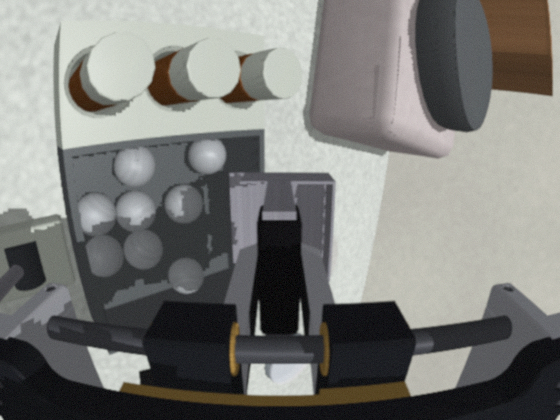

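All eight beads are in the well, so the scoop can go back to its mat.

```bash
python3 -m inch '{"grip":[-1,-1,-1,-1,-1,-1,-1,-1,-1],"travel":[[0,0,3],[0,0,6],[0,0,8],[0,0,9],[0,-1,9],[0,-3,9],[0,-6,9],[0,-9,9],[0,-9,9]],"turn":[[0,0,0],[-1.6,8.8,0],[-3.4,18.5,0],[-5.2,28.5,0],[-7,38.5,0],[-7.6,41.7,0],[-7.6,41.7,0],[-7.6,41.7,0],[-7.6,41.7,0]]}'
python3 - <<'E'
from h import *
snap('wrist','w17'); c=manip.calibration('top');p,d=snap('top','t17');W=dep2w('top',d,c)
cv2.imwrite('pics/t17z.png',cv2.resize(cv2.cvtColor(p[150:310,100:340],cv2.COLOR_RGB2BGR),None,fx=3,fy=3))
E
```

```text
clock: 45.8
eef_pos: [598.4, 118.1, 217.4]
eef_rot: [-3.138, -0.001, 1.751]
wrist_force: [0.2, 0.1, -0.6]
finger_gap: 21.7
```

View pics/t17z.png

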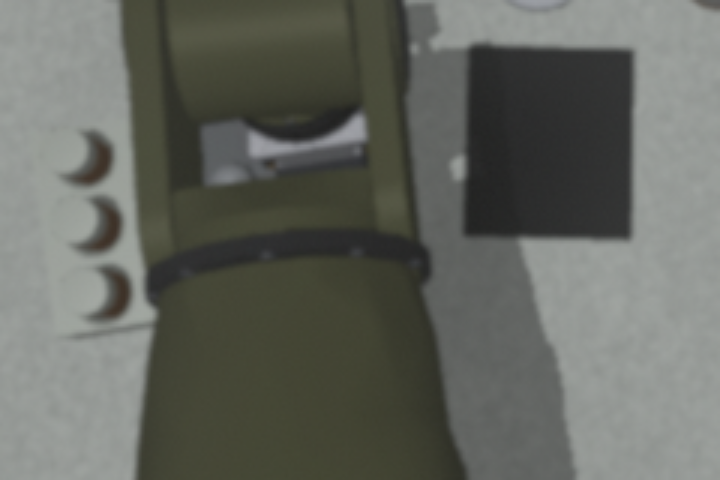

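The mat now lies clear in view (corners ≈(257,166) and (311,229) in full-picture pixels). I'll refit its centre with no scoop on it.

Run:
```python
from h import *
for n,f in(('top','t17'),('scene','s16')):
    p=cv2.imread(f'pics/{f}.png');c=manip.calibration(n);T=np.array(c['world_from_camera'])
    w=np.array([623,-18,4.]);q=T[:3,:3].T@(w-T[:3,3]);u=c['cx']+c['fx']*q[0]/-q[2];v=c['cy']-c['fy']*q[1]/-q[2]
    m=(p.max(2)<70).astype(np.uint8);m=cv2.morphologyEx(m,cv2.MORPH_OPEN,np.ones((3,3),np.uint8))
    _,lab=cv2.connectedComponents(m);l=lab[int(v),int(u)];k=(lab==l).astype(np.uint8)
    ct=max(cv2.findContours(k,cv2.RETR_EXTERNAL,cv2.CHAIN_APPROX_NONE)[0],key=len)[:,0]
    P=np.array([px2w(n,a,b,4,c)[:2] for a,b in ct],np.float32);print(n,u,v,cv2.minAreaRect(P),P.mean(0))
```

```text
top 282.4958264964851 197.0093980218005 ((624.1998901367188, -17.106204986572266), (147.6348114013672, 124.83573913574219), 0.16809408366680145) [622.1571   -17.054647]
scene 254.04842689646202 237.70472822875269 ((626.1630859375, -16.819610595703125), (127.87567901611328, 149.05865478515625), 89.701171875) [626.7659   -16.240843]
```

```bash
python3 -m inch '{"grip":[-1,-1,-1,-1,-1,-1,-1,-1,-1],"travel":[[0.6,-4,-0.5],[1.5,-9,-2],[2.6,-13.56,-4],[2.6,-13.56,-7],[2.6,-13.56,-10],[2.6,-13.56,-11.5],[2.6,-13.56,-12],[2.6,-13.56,-12],[2.6,-13.56,-12]],"turn":[[0,-0.2,-5],[0,-0.2,-10.7],[0,-0.2,-10.7],[0,-0.2,-10.7],[0,-0.2,-10.7],[0,-0.2,-10.7],[0,-0.2,-10.7],[0,-0.2,-10.7],[0,-0.2,-10.7]]}'
```

```text
clock: 47.02
eef_pos: [624.9, -15.8, 98.3]
eef_rot: [3.14, 0.0, 1.566]
wrist_force: [-0.2, 0.3, -0.2]
finger_gap: 21.7
```

Run:
```python
from h import *
c=manip.calibration('wrist');p,d=snap('wrist','w18')
```

```text
(no output)
```

View pics/w18.png

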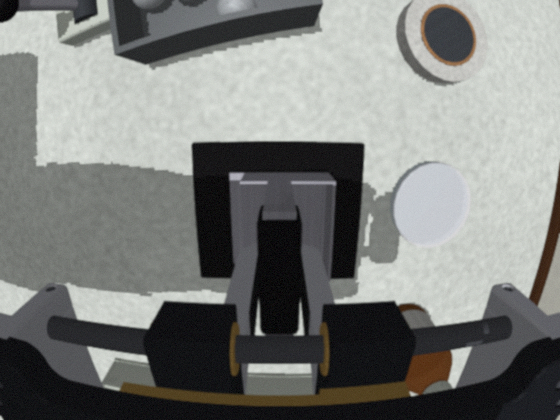

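The scoop hovers centred over the mat. Setting it down.

```bash
python3 -m inch '{"grip":[-1,-1,-1,-1,-1,-1],"travel":[[-0.04,-0.17,-0.8],[-0.04,-0.17,-1.6],[-0.04,-0.17,-2.1],[-0.04,-0.17,-2.25],[-0.04,-0.17,-2.25],[-0.04,-0.17,-2.25]],"turn":[[0,0.1,0],[0,0.1,0],[0,0.1,0],[0,0.1,0],[0,0.1,0],[0,0.1,0]]}'
```

```text
clock: 47.82
eef_pos: [624.4, -17.6, 76.0]
eef_rot: [-3.141, 0.001, 1.565]
wrist_force: [-3.3, -0.5, 5.3]
finger_gap: 21.4
```

```bash
python3 -m inch '{"grip":[0,0.2,0.2,0.2,0.2,0.2,0.2,0.2,0.2],"travel":[[0,0,0.05],[0,0,0.05],[0,0,0.05],[0,0,0.05],[0,0,1.5],[0,0,5],[0,0,9],[0,0,13],[0,0,13]],"turn":[[0,0,0],[0,0,0],[0,0,0],[0,0,0],[0,0,0],[0,0,0],[0,0,0],[0,0,0],[0,0,0]]}'
```

```text
clock: 48.95
eef_pos: [625.6, -17.7, 210.5]
eef_rot: [3.135, 0.001, 1.565]
wrist_force: [-0.7, -0.1, -0.8]
finger_gap: 56.4
```

```bash
python3 -m inch '{"grip":[0.2,0.2,0.2,0.2,0.2,0.2],"travel":[[-1,-2,0],[-3,-6,2],[-6,-11,2],[-9,-16,2],[-9,-16,2],[-9,-16,2]],"turn":[[0,0,0],[0,0,0],[0,0,0],[0,0,0],[0,0,0],[0,0,0]]}'
python3 - <<'E'
from h import *
for n in('top','scene'):
    c=manip.calibration(n);p,d=snap(n,n+'19');W=dep2w(n,d,c)
    seg(W,wb(W,550,720,-90,70,98,120),'bar',20)
    seg(W,wb(W,380,720,120,400,95,130),'vials/lever',20)
    seg(W,wb(W,500,640,130,290,14,48),'beads',20)
E
```

```text
clock: 49.7
eef_pos: [535.2, -178.0, 230.2]
eef_rot: [3.135, 0.001, 1.565]
wrist_force: [-0.3, -1.0, 0.3]
finger_gap: 56.1
bar rc 623.2 -16.5 wh 21.2 76.5 a 0.5 circ 622.9 -16.5 38.9 med [622.6 -16.2 109.7] n 393
vials/lever rc 596.1 321.6 wh 31.2 32.7 a 3.8 circ 596.4 321.3 16.8 med [596.4 319.5 111.3] n 228
vials/lever rc 547.8 311.9 wh 31.3 32.2 a 0.4 circ 548.8 312.5 16.9 med [548.4 311.  111.1] n 229
vials/lever rc 499.5 302.9 wh 31.7 32.6 a 43.4 circ 499.5 303.5 16.8 med [499.  301.7 111. ] n 229
vials/lever rc 418.4 174.3 wh 23.6 22.9 a 45.7 circ 418.0 174.6 12.7 med [418.4 173.5 103. ] n 116
beads rc 570.5 231.2 wh 128.1 86.7 a 9.9 circ 570.1 230.6 76.1 med [590.2 261.   32.8] n 600
beads rc 600.4 137.3 wh 79.6 0.7 a 10.2 circ 600.4 137.4 39.8 med [601.2 137.1  32.7] n 49
beads rc 591.5 157.3 wh 29.8 27.3 a 0.8 circ 591.6 157.1 15.9 med [589.7 156.4  33.7] n 146
beads rc 585.4 221.1 wh 31.2 29.3 a 9.5 circ 585.1 221.4 16.0 med [583.7 219.8  33. ] n 158
beads rc 532.8 199.7 wh 62.2 62.8 a 3.8 circ 532.0 201.5 39.7 med [530.9 198.1  33.5] n 612
bar rc 626.9 -16.5 wh 23.1 80.1 a
[... 214 characters left out ...]
02.8 17.9 med [506.2 304.4 108.6] n 209
vials/lever rc 551.2 312.3 wh 35.3 31.7 a 32.7 circ 550.1 313.1 18.2 med [555.  313.2 108.6] n 222
vials/lever rc 599.3 321.3 wh 33.7 33.3 a 59.3 circ 599.3 322.3 18.4 med [602.9 322.2 108.6] n 235
beads rc 531.8 197.9 wh 69.3 127.7 a 8.8 circ 530.6 197.5 69.9 med [530.9 196.6  30.6] n 923
beads rc 584.1 153.9 wh 100.7 33.0 a 10.6 circ 586.9 138.8 50.4 med [598.1 149.1  30.3] n 262
beads rc 589.4 222.8 wh 28.2 30.2 a 44.6 circ 588.9 222.0 15.7 med [592.8 223.8  30.4] n 157
beads rc 604.7 262.5 wh 18.0 27.2 a 0.8 circ 606.2 262.4 13.8 med [605.7 263.3  33.4] n 77
beads rc 635.2 259.3 wh 5.7 62.5 a 10.9 circ 634.3 259.2 31.2 med [635.  263.3  31.6] n 211
```

View pics/scene19.png

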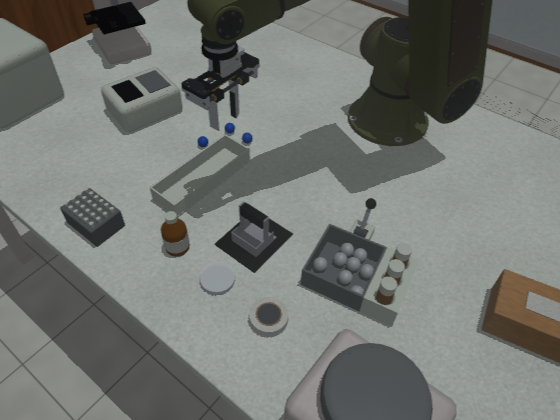

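View pics/top19.png

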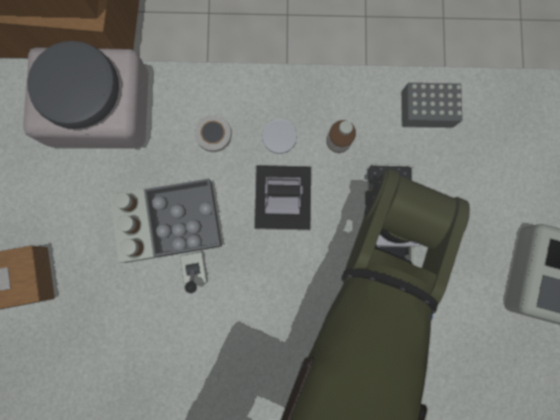

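All eight beads are in the well, the vials stand level in their bores (tops at ~110 mm), and the scoop is on its mat. Next I'll close the fingers and go behind the lever.

```bash
python3 -m inch '{"grip":[-1,-1,-1,-1,-1,-1,-1,-1,-1,-1],"travel":[[-2,4,0],[-4,9,0],[-6,14,0],[-8,19,0],[-10,24,0],[-13,29,0],[-16,34.4,0],[-16,34.4,0],[-16,34.4,0],[-16,34.4,0]],"turn":[[0,0,-10],[0,0,-20],[0,0,-30],[0,0,-40],[0,0,-50],[0,0,-60],[0,0,-70],[0,-0.3,-79.3],[0,-0.3,-79.3],[0,-0.3,-79.3]]}' 20
python3 -m inch '{"grip":[-1,-1,-1],"travel":[[0,0,0],[0,0,0],[0,0,0]],"turn":[[0,0,0],[0,0,0],[0,0,0]]}'
```

```text
clock: 51.05
eef_pos: [376.0, 166.8, 230.1]
eef_rot: [3.132, -0.002, 0.187]
wrist_force: [0.1, -0.8, 1.0]
finger_gap: 0.3
clock: 51.42
eef_pos: [376.2, 166.5, 230.1]
eef_rot: [3.132, -0.002, 0.187]
wrist_force: [0.3, 0.7, 0.5]
finger_gap: 0.5
```

```bash
python3 -m inch '{"grip":[-1,-1,-1,-1,-1,-1],"travel":[[-0.1,0,-5],[-0.1,0,-9],[-0.1,0,-12],[-0.1,0,-14.3],[-0.1,0,-14.3],[-0.1,0,-14.3]],"turn":[[0,0,0],[0,0,0],[0,0,0],[0,0,0],[0,0,0],[0,0,0]]}'
python3 - <<'E'
from h import *
c=manip.calibration('wrist');p,d=snap('wrist','w20');W=dep2w('wrist',d,c)
seg(W,wb(W,395,450,140,210,80,120),'ball',20);print(manip.read_state()['eef_pos'])
E
```

```text
clock: 52.18
eef_pos: [375.7, 166.6, 88.0]
eef_rot: [3.132, -0.003, 0.187]
wrist_force: [0.7, -0.1, 0.1]
finger_gap: 0.2
ball rc 419.3 173.4 wh 24.9 25.2 a 89.1 circ 419.1 173.1 12.9 med [421.2 173.7 101.8] n 1714
[375.75107537 166.67494305  88.13161093]
```

View pics/w20.png

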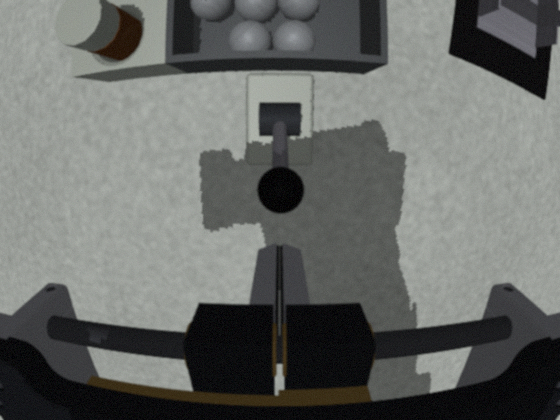

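The closed fingers are straight behind the black ball at (280,190). Pushing towards the well.

```bash
python3 -m inch '{"grip":[-1,-1,-1,-1,-1,-1,-1,-1,-1],"travel":[[1,0.18,0],[2,0.36,0],[3,0.55,0],[4,0.73,0],[5,0.91,0],[6,1.1,0],[7,1.28,0],[8,1.46,0],[8.7,1.6,0]],"turn":[[0,0,0],[0,0,0],[0,0,0],[0,0,0],[0,0,0],[0,0,0],[0,0,0],[0,0,0],[0,0,0]]}'
python3 - <<'E'
from h import *
c=manip.calibration('wrist');p,d=snap('wrist','w21');W=dep2w('wrist',d,c)
seg(W,wb(W,430,560,140,230,80,120),'ball',20);print(manip.read_state()['eef_pos'],manip.read_state()['wrist_force'])
E
```

```text
clock: 53.35
eef_pos: [463.3, 182.7, 88.0]
eef_rot: [3.132, -0.003, 0.187]
wrist_force: [-1.2, -0.3, -1.2]
finger_gap: 0.5
ball rc 484.9 185.4 wh 28.5 24.6 a 7.7 circ 483.0 185.6 16.1 med [484.5 185.5 106. ] n 2477
[463.81604326 182.84130695  88.05702902] [ 0.10777156 -0.79075403 -0.61740583]
```

```bash
python3 -m inch '{"grip":[-1,-1,-1,-1,-1],"travel":[[0.3,0.05,0],[0.6,0.11,0],[0.9,0.16,0],[1.1,0.2,0],[1.1,0.2,0]],"turn":[[0,0,0],[0,0,0],[0,0,0],[0,0,0],[0,0,0]]}'
```

```text
clock: 54.02
eef_pos: [472.4, 184.4, 87.7]
eef_rot: [3.131, 0.003, 0.187]
wrist_force: [-19.8, -3.4, 11.3]
finger_gap: 0.3
```

It is against its stop (20 N). Backing off and looking.

```bash
python3 -m inch '{"grip":[-1,-1,-1,-1,-1,-1,-1],"travel":[[-1,-0.18,0],[-3,-0.55,0],[-6,-1.1,0],[-7,-1.3,3],[-7,-1.3,8],[-7,-1.3,14],[-7,-1.3,16]],"turn":[[0,0,0],[0,0,0],[0,0,0],[0,0,0],[0,0,0],[0,0,0],[0,0,0]]}'
python3 - <<'E'
from h import *
c=manip.calibration('wrist');p,d=snap('wrist','w22');W=dep2w('wrist',d,c)
seg(W,wb(W,430,560,140,230,80,120),'ball',20)
c=manip.calibration('scene');p,d=snap('scene','s22');W=dep2w('scene',d,c)
seg(W,wb(W,430,560,140,230,75,120),'ball',20)
seg(W,wb(W,550,720,-90,70,98,120),'bar',20)
cv2.imwrite('pics/s22z.png',cv2.resize(cv2.cvtColor(p[170:330,190:430],cv2.COLOR_RGB2BGR),None,fx=3,fy=3))
print(manip.read_state()['eef_pos'])
E
```

```text
clock: 54.9
eef_pos: [403.1, 171.7, 251.3]
eef_rot: [3.132, -0.003, 0.187]
wrist_force: [0.1, -0.1, -1.8]
finger_gap: 0.2
ball rc 493.8 187.2 wh 24.4 24.6 a 35.4 circ 493.8 187.1 12.8 med [493.7 187.2 101.6] n 479
ball rc 498.0 188.7 wh 22.4 23.3 a 82.4 circ 497.4 188.8 12.3 med [500.7 190.2  98.9] n 101
bar rc 627.2 -17.9 wh 23.3 81.5 a 0.1 circ 631.2 -17.8 40.8 med [629.6 -14.9 107.5] n 306
[403.05762942 171.62781024 249.8510447 ]
```

View pics/s22z.png

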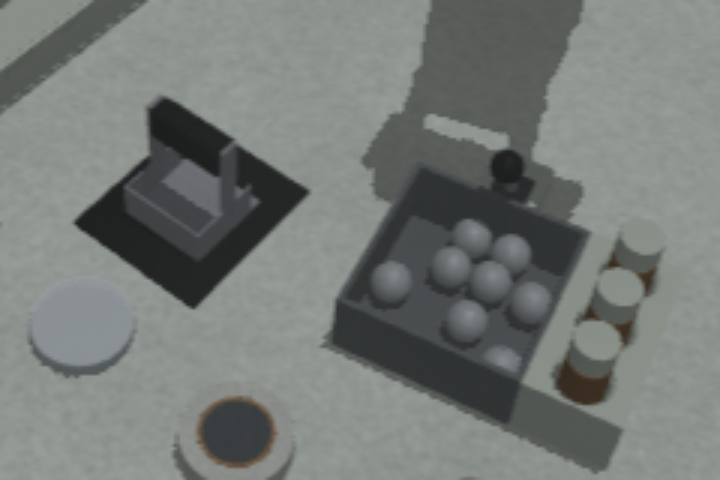

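View pics/w22.png

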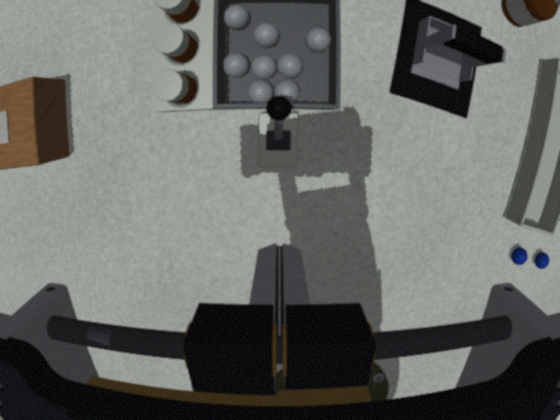

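The lever now leans over towards the well: its ball moved about 76 mm, and all eight beads are in view. I'll retreat for one last look from above, in case the scoop gets knocked.

```bash
python3 -m inch '{"grip":[-1,-1,-1,-1,-1,-1,-1,-1,-1,-1],"travel":[[-2,-4,0],[-3,-9,0],[-4,-14,0],[-5,-20,0],[-6,-25,0],[-6,-30,0],[-6,-36,0],[-6,-36,0],[-6,-36,0],[-6,-36,0]],"turn":[[0,0,0],[0,0,0],[0,0,0],[0,0,0],[0,0,0],[0,0,0],[0,0,0],[0,0,0],[0,0,0],[0,0,0]]}'
for i in 1 2 3; do python3 -m inch '{"grip":[-1,-1,-1,-1,-1,-1,-1,-1,-1,-1],"travel":[[0,0,0],[0,0,0],[0,0,0],[0,0,0],[0,0,0],[0,0,0],[0,0,0],[0,0,0],[0,0,0],[0,0,0]],"turn":[[0,0,0],[0,0,0],[0,0,0],[0,0,0],[0,0,0],[0,0,0],[0,0,0],[0,0,0],[0,0,0],[0,0,0]]}' | head -1; done
python3 - <<'E'
from h import *
c=manip.calibration('top');p,d=snap('top','t23');W=dep2w('top',d,c)
seg(W,wb(W,430,560,140,230,75,120),'ball',20)
seg(W,wb(W,550,720,-90,70,98,120),'bar',20)
seg(W,wb(W,380,720,250,400,95,130),'vials',20)
seg(W,wb(W,700,830,-60,50,9,30),'dish',20);seg(W,wb(W,700,830,100,200,12,40),'tape',20);seg(W,wb(W,700,830,-200,-100,30,130),'reagent',20)
E
```

```text
clock: 56.25
eef_pos: [343.2, -187.3, 249.5]
eef_rot: [3.132, -0.002, 0.189]
wrist_force: [-0.3, 0.9, -0.4]
finger_gap: 1.0
clock: 57.5
clock: 58.75
clock: 60.0
ball rc 493.0 188.0 wh 25.2 23.4 a 48.0 circ 491.8 187.7 13.9 med [492.3 187.1 101.9] n 129
bar rc 622.9 -16.4 wh 22.0 76.5 a 1.1 circ 623.1 -16.5 39.0 med [622.6 -16.2 109.7] n 392
vials rc 596.9 321.6 wh 32.5 32.3 a 69.0 circ 596.9 321.9 17.1 med [596.6 319.8 111.1] n 223
vials rc 547.8 312.4 wh 32.1 31.2 a 87.1 circ 548.4 312.3 16.8 med [548.4 310.6 111.1] n 229
vials rc 499.3 303.1 wh 32.0 32.0 a 46.7 circ 499.1 303.3 17.0 med [499.  302.2 111. ] n 231
dish rc 765.5 -8.3 wh 80.2 79.4 a 0.6 circ 765.7 -7.5 41.3 med [764.8  -8.   17.3] n 950
tape rc 768.5 146.1 wh 83.1 82.6 a 26.9 circ 769.0 146.0 42.5 med [766.8 145.6  25.1] n 1047
reagent rc 757.5 -146.3 wh 58.7 58.7 a 84.0 circ 757.9 -146.6 30.4 med [ 747.8 -141.5   85.6] n 686
```

View pics/t23.png

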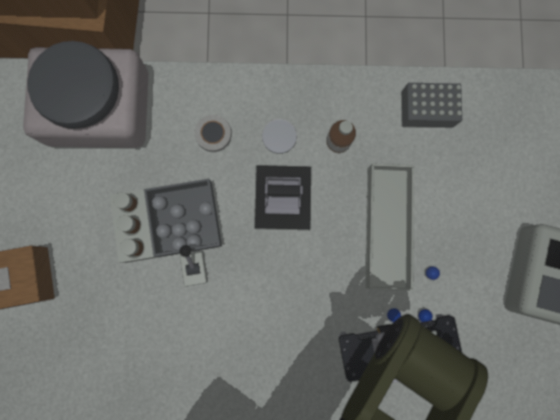

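The tub at (390,225) is empty, and the cooler holds the beads at (180,225) and the vials at u≈130. The lever is over at (186,251) and the scoop is on its mat at (283,195). Nothing has shifted, so I'm handing in.

```bash
python3 -c "
from cell import manip
print(manip.sign_off())"
```

```text
the job is handed in; nothing more can be done
None
```

The cooler is ready and the job is handed in, at about 60 s of the 210 s allowed. All three vials are in the bores and all eight beads went into the well in two scoop loads of four. The lever was pushed over last, after the scoop was back on its mat.

What the last checks showed:
- **Vials:** all three tops are level at about 110 mm, which is the height when they stand on the bottom of the bores.
- **Beads:** eight are in the well and the tub is empty. No bead was touched by the fingers as far as the pictures show.
- **Lever:** its ball moved about 76 mm and it was against its stop, at about 20 N, when I backed off. It stayed there in the last picture.
- **Scoop:** it stands on the mat within a few mm of the middle, and no knock was seen. The camera views disagree by 2 to 4 mm in x on where the scoop and mat are, about the cameras' own accuracy.
- **Other things:** the dish, reagent bottle and tape have not moved.

No check failed.

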